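Walk a die block round and set it against the fence

ROBOT

A 7-joint arm with a two-finger parallel gripper is mounted at the origin on a cart in front of the work surface, level with it; the furniture and walls round the work are solid. World frame = base frame: x ahead of the robot, y to its left, z up, the work surface at z = 0. Lengths are in mm, angles in degrees, forces in N, time in s.
With the tool pointing down it reaches from about 400 to 850 mm from the base axis. Payload 4.5 kg.
Tool frame: the origin (TCP) lies midway between the tips of the shut fingers; the grasp point (between the pads) lies 19 mm behind it; y points along the fingers, z is the direction in which the jaws open and shut, and the axes are right-handed (so a half turn about y gives the same grasp; the last joint's range is limited). The gripper opens to 88 mm and grips with 3 to 60 N. Pads are 18 mm wide; open, the fingers measure 123 mm over their backs; the gripper's body (75 mm by 187 mm) begins 45 mm behind the grasp point.
Start: joints at [70.119, 39.483, -11.15, 89.685, 9.013, 51.709, -12.324], TCP at [232.32, -580.242, 238.743] pointing down, gripper open.
Joint ranges: [-172.22, 172.22], [-26.19, 119.32], [-84.43, 86.54], [7.71, 146.69], [-57.33, 237.33], [2.42, 119.75], [-152.13, 152.13]. Speed limits (degrees/s): [147.25, 147.25, 180, 180, 180, 180, 180].

INTERFACE

Orientations are given as a 3x3 rotation matrix whose columns are the frame's x, y, z axes.
In Python, from cell import env gives the robot as it stands.
- The arm moves only by the tool move_arm, never from a script. Its argument "series" is a list of rows, each a list of 4 numbers: the shift along the world's x, y, z in cm, then the turn about the world's z in rad. A call has exactly 5 rows; each row shifts and turns the commanded pose from where the row before left it; what a row does not reach is not made up. A row lasts 1/10 s, in which the tool goes at most 50 mm and 8.59 degrees, less where a joint would pass 70% of its speed; a pose out of reach is approached as far as the arm can. A call is refused whole if a number of a shift passes 5 or a number of a turn 0.15, either way. A call with a gripper value outside its range is refused whole. "fingers" is the opening, from 0 (shut) to 1 (fully open), set as the call begins (left out, the last holds). The fingers move at their own pace and stop on an object; "squeeze" is the grip in N (left out, the last holds). Time passes only in rows, so rows that do not move let the fingers close, or fill a call up. It gives the time, the measured TCP pose, the force and the opening at its end, in the units of the state.
- env.get_state(): the state, without advancing time (a new reading comes with each control period).
- env.get_image(name): name is "scene" or "top" or "wrist"; returns a dict with "frame" (400x640x3 uint8, blue, green, red), "intrinsics" (3x3 intrinsics, pixels), "eye" and "rotation" of the camera in the world; the wrist camera has in their place "mount" (4x4, takes a point from camera to tool coordinates, whose origin is the TCP and whose axes are the tool frame's). Camera axes: x right, y down, z forward; pixel columns grow to the right and rows downward; lengths in mm; the calibration is good to about 2 mm. A picture is of the moment at which its call begins: read the wrist's pose just before it. There is no depth.
- env.finish_job(): hands the job in, once; it reports no verdict.
The state is a dict: "clock": time; "joint_positions": joint angles; "dq": joint speeds; "tau": joint torques, N m; "eef_pos": TCP position; "tcp_rot": TCP orientation; "wrist_force": force on the tool from outside, world axes, zero at the start; "torque": the same for the moment, N m; "grip_width": opening from 0.0 (shut) to 1.0 (fully open).
Only numpy, scipy, OpenCV 4.12 (cv2) and the standard library are available. Lean on these libraries where they do the work, as an engineer would, in place of code of your own. Each camera call takes 0.05 s, during which the arm holds its last target.

TASK

Turn the cast die block round where it stands, by pushing its corners by turns with the fingertips, until one of its two long sides squarely faces the steel fence, the block still clear of the fence and its middle within about five centimetres of where it began. Then push it forward until that long side lies flat against the fence, within the fence's length, and leave it there. Only push it: it must not be lifted or tipped, and the four loose things beside it stay where they lie.

Things in the scene. Friction and masses are not known exactly. Their poses are not given: they have to be found in the camera images.
- die_block: Loose heavy cast-aluminium block, dull grey, 120 x 90 x 45 mm, 0.7 to 1 kg; on top a keyway 16 mm wide, 6 mm deep along its length and two plugged holes. Origin: centre of underside; x along the 120 mm length, z up. Long sides: y = +45 and -45 mm; either may go to the fence. Dry friction on the table, about 3 to 8 N. Starts with its centre 14 to 17 cm before the fence, turned 40 to 90 degrees either way.
- fence: Fixed steel angle: upright leg 280 mm long, 45 mm high, 6 mm thick; foot, gussets and bolts behind it (34 mm deep in all). Origin: on the table, at the middle of the plane front face that looks to the robot; x points away from the robot, square to that face (the block stands at negative x), y along the fence. The front face is x = 0, from y = -140 to +140 mm.
- pipe_offcut: Bystander: loose short round steel pipe standing on end, 43 mm across, 56 mm high, at one side of the block. Origin: centre of its underside.
- tube_offcut: Bystander: loose offcut of square steel tube, 30 x 75 x 30 mm, lying at one side of the block. Origin: centre of its underside, y along its length.
- nut_m20: Bystander: loose bare hexagon nut, 34 x 30 x 16 mm, lying flat at one side of the block. Origin: centre of its underside.
- magnet_red: Bystander: loose flat welding magnet, a triangular plate with cut corners, 70 x 70 x 16 mm, lying flat at one side of the block. Origin: centre of its underside.

How it is judged:
By the outcome, as a careful person would: the job done as asked, in the order asked, and still so for the second after the job is handed in, with the robot touching nothing.
It also fails if it takes over 67 s, if anything falls off the work surface, if the arm or the gripper's body presses on something with over 40 N, if the wrist force passes 120 N, or if a joint passes its speed limit or range.

## Working session

There is one attempt and no reset: what is moved stays moved. The work goes in short steps, Python scripts to look and compute and a tool call to move; the robot and the scene stay as the last step left them, time stands still between calls to the robot, and variables do not carry over. Pictures are saved under pics/ and viewed, and the job is handed in when it is done.

Besides the shell and the picture viewer there is one more tool, called by a JSON object that holds its "name" and its "arguments", one argument or row to a line. move_arm: Moves the arm, as the interface text tells. Its arguments: {"type":"object","properties":{"series":{"type":"array","items":{"type":"array","items":{"type":"number"}}},"fingers":{"type":"number"},"squeeze":{"type":"number"}},"required":["series"]}

```bash
ls; mkdir -p pics; python3 - <<'E'
from cell import env
import cv2,numpy as np
s=env.get_state()
print({k:np.round(v,2).tolist() for k,v in s.items()})
for n in("scene","top"):
    im=env.get_image(n);cv2.imwrite(f"pics/{n}0.png",im["frame"]);print(n,im["intrinsics"],im["eye"],im["rotation"])
E
```

```text
pics
{'clock': 0.0, 'joint_positions': [70.12, 39.53, -11.15, 89.74, 9.01, 51.71, -12.32], 'dq': [-0.03, -0.02, 0.08, 0.12, -0.04, 0.04, 0.1], 'tau': [0.0, -52.76, -1.27, -15.34, -0.05, 0.01, 0.0], 'eef_pos': [232.02, -579.66, 237.91], 'tcp_rot': [[-0.93, -0.0, 0.37], [-0.37, 0.0, -0.93], [0.0, -1.0, -0.0]], 'wrist_force': [-0.23, -0.02, -0.16], 'torque': [-0.0, -0.01, 0.04], 'grip_width': 1.0}
scene [[418.89787165   0.         315.48373568]
 [  0.         418.89787165 207.52327052]
 [  0.           0.           1.        ]] [  17.83449583 -492.36578708  568.08402954] [[ 0.72359443 -0.37318748  0.58063948]
 [-0.69020747 -0.39728212  0.60479796]
 [ 0.00497465 -0.83839014 -0.54504791]]
top [[476.10146462   0.         323.42846764]
 [  0.         476.10146462 203.69185613]
 [  0.           0.           1.        ]] [ 341.90912791   42.71780162 1193.05845039] [[ 0.11236606 -0.97337347  0.19979478]
 [-0.99366434 -0.11052568  0.02037782]
 [ 0.00224722 -0.20081873 -0.97962584]]
```

View pics/scene0.png

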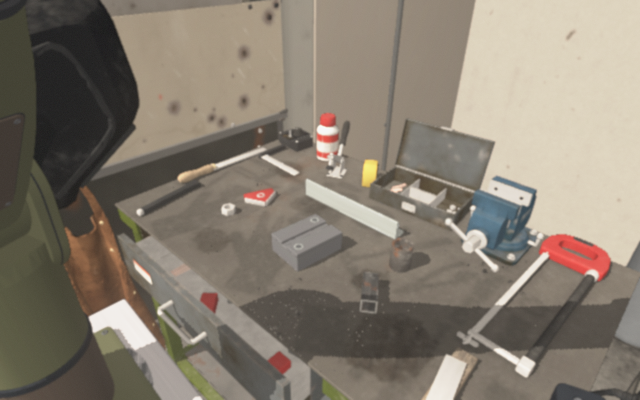

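View pics/top0.png

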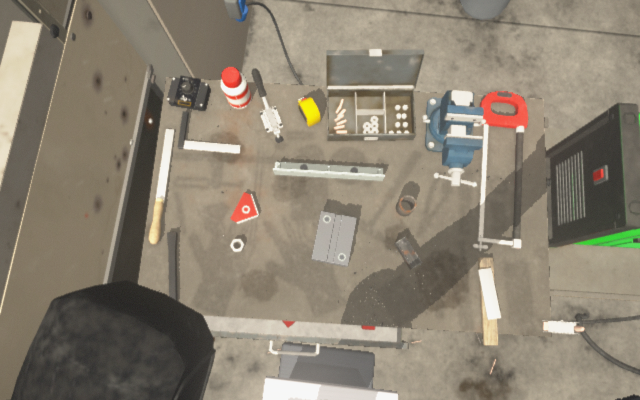

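The top view shows the fence at pixels (275–384, 170) and the block at about (335,238). The pipe is at (407,205), the tube (407,250), the magnet (245,208) and the nut (237,244). I'll zoom in for corners.

```bash
cat > h.py <<'E'
import cv2,numpy as np
def proj(im,P):
    P=np.atleast_2d(P).astype(float);c=(P-im["eye"])@im["rotation"];u=c@im["intrinsics"].T;return u[:,:2]/u[:,2:]
def ray(im,uv,z):
    d=im["rotation"]@np.linalg.inv(im["intrinsics"])@[uv[0],uv[1],1.];e=np.array(im["eye"]);return e+d*(z-e[2])/d[2]
def crop(im,x0,y0,x1,y1,f,name):
    cv2.imwrite(name,cv2.resize(im["frame"][y0:y1,x0:x1],None,fx=f,fy=f,interpolation=cv2.INTER_CUBIC))
E
python3 - <<'E'
from cell import env
from h import *
t=env.get_image("top");crop(t,225,155,425,285,4,"pics/t1.png")
s=env.get_image("scene");crop(s,210,170,430,320,3.6,"pics/s1.png")
E
```

```text
(no output)
```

View pics/t1.png

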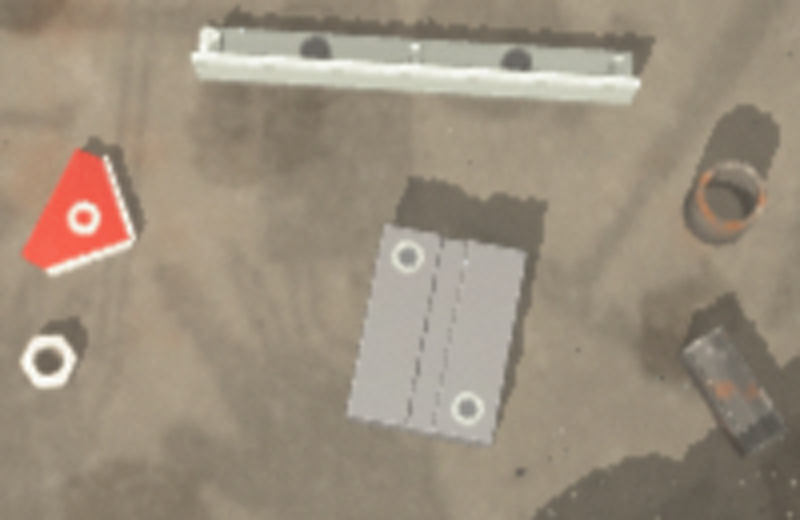

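View pics/s1.png

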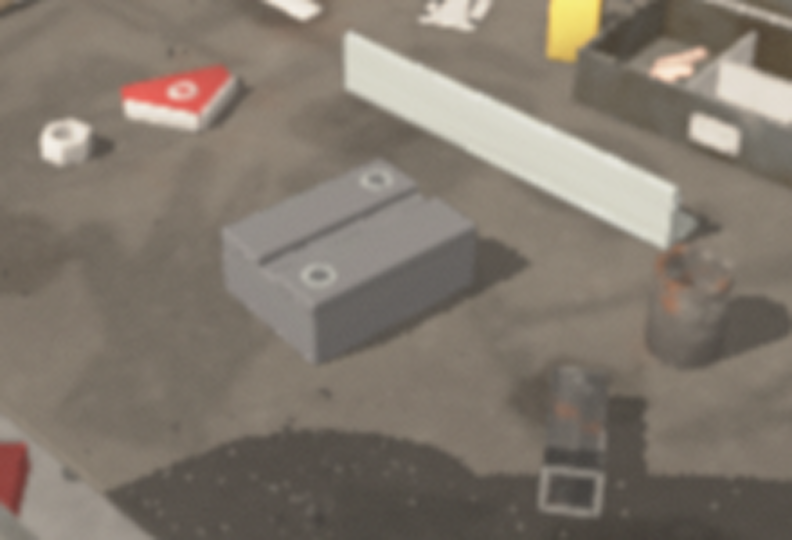

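The corners are clear in both crops, so I'll triangulate and fit poses.

```bash
cat >> h.py <<'E'
from scipy.optimize import least_squares
def tri(ims,uvs):
    A=np.zeros((3,3));b=np.zeros(3)
    for im,uv in zip(ims,uvs):
        d=im["rotation"]@np.linalg.inv(im["intrinsics"])@[uv[0],uv[1],1.];d/=np.linalg.norm(d);M=np.eye(3)-np.outer(d,d);A+=M;b+=M@im["eye"]
    return np.linalg.solve(A,b)
E
python3 - <<'E'
from cell import env
from h import *
t=env.get_image("top");s=env.get_image("scene")
T=lambda a:np.array(a)/4+[225,155]-.375
S=lambda a:np.array(a)/3.6+[210,170]-.36
tb=T([(386,225),(526,252),(492,443),(347,416)]);sb=S([(380,160),(475,227),(315,305),(222,230)])
P=np.array([tri((t,s),(a,b)) for a,b in zip(tb,sb)]);print(P.round(1));c=P.mean(0)
for i in range(4):
    d=P[(i+1)%4]-P[i];print(np.linalg.norm(d).round(1),np.degrees(np.arctan2(d[1],d[0])).round(1))
print("c",c)
ft=T([(193,55),(638,82),(632,104)]);fs=S([(345,33),(675,190),(668,247)])
F=np.array([tri((t,s),(a,b)) for a,b in zip(ft,fs)]);print("F",F.round(1));d=F[0]-F[1];print(np.linalg.norm(d),np.degrees(np.arctan2(d[1],d[0])))
print("fb scene",[ray(s,S(a),0).round(1) for a in((347,90),(668,247))])
print("ft scene",[ray(s,S(a),45).round(1) for a in((345,33),(675,190))])
print("ft top",[ray(t,T(a),45).round(1) for a in((193,55),(638,82))])
print("fb top",[ray(t,T(a),0).round(1) for a in((200,80),(632,104))])
for n,a,z in(("pipe",(733,195),56),("tube1",(718,328),30),("tube2",(782,425),30),("tube3",(684,352),30),("tube4",(746,455),30),("nut",(48,362),16),("mag",(92,150),16),("mag",(24,256),16),("mag",(134,240),16)):print(n,ray(t,T(a),z).round(1))
E
```

```text
[[557.6  70.4  43.6]
 [551.  -17.   42.1]
 [433.   -8.3  44.6]
 [439.2  80.1  44.3]]
87.6 -94.3
118.4 175.8
88.6 86.0
118.8 -4.7
c [495.19418415  31.28416236  43.67813673]
F [[650.5 202.9  44.9]
 [665.6 -75.6  43.5]
 [662.4 -77.6   2.9]]
278.8245276900296 93.1017855734655
fb scene [array([647.6, 199.6,   0. ]), array([666. , -75.6,   0. ])]
ft scene [array([649.5, 203.2,  45. ]), array([663.5, -76.6,  45. ])]
ft top [array([651.3, 202.2,  45. ]), array([665.4, -75.6,  45. ])]
fb top [array([647.3, 201.8,   0. ]), array([663. , -77.6,   0. ])]
pipe [ 597.8 -138.2   56. ]
tube1 [ 519.3 -139.6   30. ]
tube2 [ 464.4 -183.    30. ]
tube3 [ 502.2 -120.    30. ]
tube4 [ 443.9 -162.6   30. ]
nut [453.5 269.2  16. ]
mag [590.  261.5  16. ]
mag [517.8 294.   16. ]
mag [535.6 227.   16. ]
```

Fence: normal at about +3.1°, face about 163 mm ahead of the block centre. The block's long axis is at −4.4°, so it has to turn about 82° clockwise. I'll push the far-left corner right and the near-right corner left, alternately. First I move over with the fingers shut.

{"name": "move_arm", "arguments": {
  "series": [
    [1.9,4.2,0,-0.1],
    [1.9,4.2,0,-0.1],
    [1.9,4.2,0,-0.124],
    [1.9,4.2,0,0],
    [1.9,4.2,0,0]
  ],
  "fingers": 0
}}

```text
clock: 0.8
eef_pos: [328.0, -368.6, 238.9]
tcp_rot: [[-0.998, 0.0, 0.057], [-0.057, -0.0, -0.998], [-0.0, -1.0, 0.0]]
wrist_force: [0.7, -0.3, 0.1]
grip_width: 0.568
```

{"name": "move_arm", "arguments": {
  "series": [
    [1.9,4.2,0,0],
    [1.9,4.2,0,0],
    [1.9,4.2,0,0],
    [1.9,4.2,0,0],
    [1.9,4.2,0,0]
  ]
}}

```text
clock: 1.3
eef_pos: [423.0, -158.5, 239.0]
tcp_rot: [[-0.998, 0.001, 0.057], [-0.057, -0.0, -0.998], [-0.001, -1.0, 0.0]]
wrist_force: [0.2, -0.7, 0.3]
grip_width: 0.117
```

{"name": "move_arm", "arguments": {
  "series": [
    [2.2,4.2,0,0],
    [2.2,4.2,0,0],
    [2.2,4.2,-1,0],
    [2.2,4.2,-2,0],
    [2.2,4.2,-2,0]
  ]
}}

```text
clock: 1.8
eef_pos: [532.2, 49.3, 189.7]
tcp_rot: [[-0.998, 0.002, 0.057], [-0.057, 0.0, -0.998], [-0.002, -1.0, 0.0]]
wrist_force: [0.8, -0.1, -0.2]
grip_width: 0.003
```

{"name": "move_arm", "arguments": {
  "series": [
    [0.7,4,0,0],
    [0.7,2.2,-3.8,0],
    [0,0,-5,0],
    [0,0,-5,0],
    [0,0,-3.8,0]
  ]
}}

```text
clock: 2.3
eef_pos: [544.3, 109.7, 11.3]
tcp_rot: [[-0.998, -0.002, 0.058], [-0.058, -0.0, -0.998], [0.002, -1.0, 0.0]]
wrist_force: [0.5, -0.7, -0.3]
grip_width: 0.005
```

```bash
python3 - <<'E'
from cell import env
from h import *
t=env.get_image("top");crop(t,225,155,425,285,4,"pics/t2.png")
s=env.get_image("scene");crop(s,210,170,430,320,3.6,"pics/s2.png")
E
```

```text
(no output)
```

View pics/t2.png

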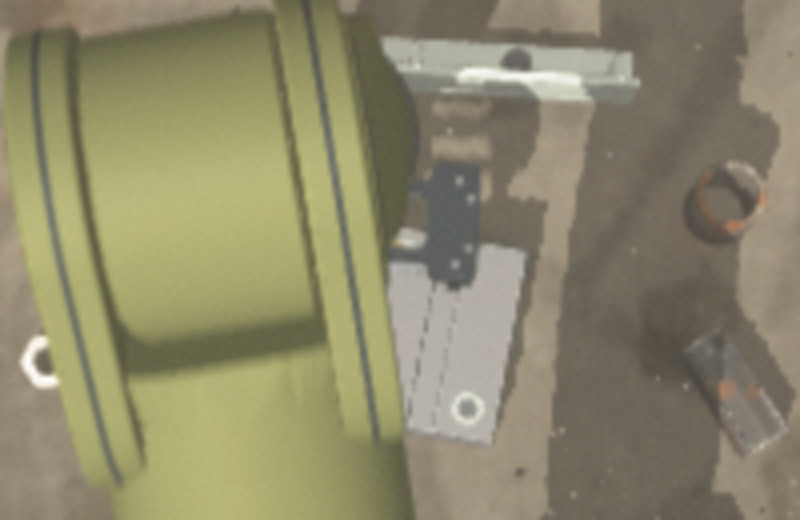

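View pics/s2.png

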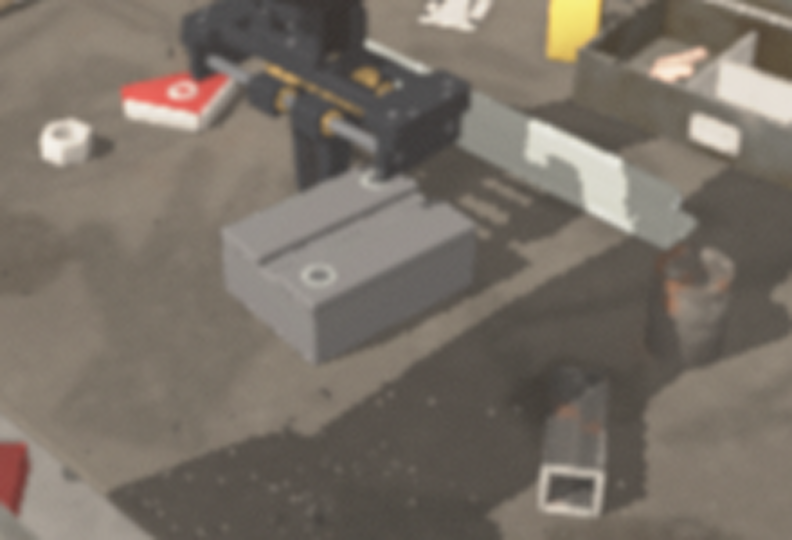

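The fingertips stand left of the far corner and nothing has been touched. First push, toward −y.

{"name": "move_arm", "arguments": {
  "series": [
    [0,-1,0,0],
    [0,-0.6,0,0],
    [0,-0.6,0,0],
    [0,-0.6,0,0],
    [0,-0.6,0,0]
  ]
}}

```text
clock: 2.9
eef_pos: [548.4, 77.9, 16.1]
tcp_rot: [[-0.998, 0.008, 0.058], [-0.058, 0.005, -0.998], [-0.008, -1.0, -0.004]]
wrist_force: [3.0, 6.5, 3.1]
grip_width: 0.006
```

{"name": "move_arm", "arguments": {
  "series": [
    [0,-0.5,0,0],
    [0,-0.5,0,0],
    [0,-0.5,0,0],
    [0,-0.5,0,0],
    [0,-0.4,0,0]
  ]
}}

```text
clock: 3.4
eef_pos: [548.6, 53.5, 16.0]
tcp_rot: [[-0.998, 0.008, 0.058], [-0.058, 0.004, -0.998], [-0.008, -1.0, -0.003]]
wrist_force: [2.9, 5.5, 2.3]
grip_width: 0.004
```

```bash
python3 - <<'E'
from cell import env
from h import *
s=env.get_image("scene");crop(s,210,170,430,320,3.6,"pics/s3.png")
E
```

```text
(no output)
```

View pics/s3.png

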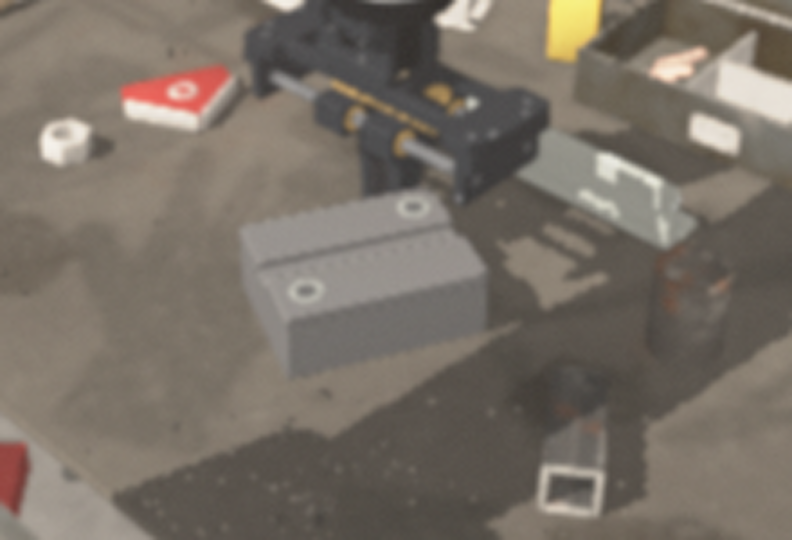

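```bash
cat >> h.py <<'E'
F0=np.array([657.8,63.5]);FA=3.1   # fence mid, normal angle
C0=np.array([495.2,31.3])
def fitblock(obs,guess):
    # obs: list of (im, uv, (a,b,z)) a,b = signs in block frame
    def pts(p):
        c,s=np.cos(p[2]),np.sin(p[2]);return [np.array([p[0]+60*a*c-45*b*s,p[1]+60*a*s+45*b*c,z]) for _,_,(a,b,z) in obs]
    f=lambda p:np.concatenate([proj(o[0],q)[0]-o[1] for o,q in zip(obs,pts(p))])
    r=least_squares(f,[guess[0],guess[1],np.radians(guess[2])]);x,y,th=r.x;th=np.degrees(th)
    n=np.array([np.cos(np.radians(FA)),np.sin(np.radians(FA))]);l=np.array([-n[1],n[0]]);d=np.array([x,y])-F0
    print("block",np.round([x,y,th],1),"rms",np.sqrt(np.mean(r.fun**2)).round(2),"moved",np.round([x-C0[0],y-C0[1]],1),"to turn",round(FA-90-th,1),"fence xf,yf",(d@n).round(1),(d@l).round(1))
    co=[(np.array([x,y])+[60*a*np.cos(r.x[2])-45*b*np.sin(r.x[2]),60*a*np.sin(r.x[2])+45*b*np.cos(r.x[2])]).round(1).tolist() for a,b in((1,1),(1,-1),(-1,-1),(-1,1))]
    print("A,B,C,D",co);return r.x
SC=lambda a:np.array(a)/3.6+[210,170]-.36
TC=lambda a:np.array(a)/4+[225,155]-.375
E
python3 - <<'E'
from h import *
from cell import env
s=env.get_image("scene");t=env.get_image("top")
crop(t,225,155,425,285,4,"pics/t3.png")
A,B,C,D=(1,1),(1,-1),(-1,-1),(-1,1)
k=lambda uv,c,z:(s,SC(uv),(*c,z))
fitblock([k((380,160),A,45),k((475,227),B,45),k((315,305),C,45),k((222,230),D,45),k((475,283),B,0),k((317,362),C,0)],(495,31,-4))
fitblock([k((240,233),D,45),k((290,320),C,45),k((487,268),B,45),k((487,325),B,0),k((292,376),C,0)],(495,31,-20))
E
```

```text
block [495.8  31.4  -4.4] rms 0.72 moved [0.6 0.1] to turn -82.5 fence xf,yf -163.5 -23.3
A,B,C,D [[559.0, 71.7], [552.2, -18.1], [432.5, -8.9], [439.4, 80.8]]
block [487.5  12.6 -20.6] rms 0.91 moved [ -7.7 -18.7] to turn -66.3 fence xf,yf -172.8 -41.6
A,B,C,D [[559.5, 33.7], [527.9, -50.6], [415.5, -8.4], [447.1, 75.8]]
```

View pics/t3.png

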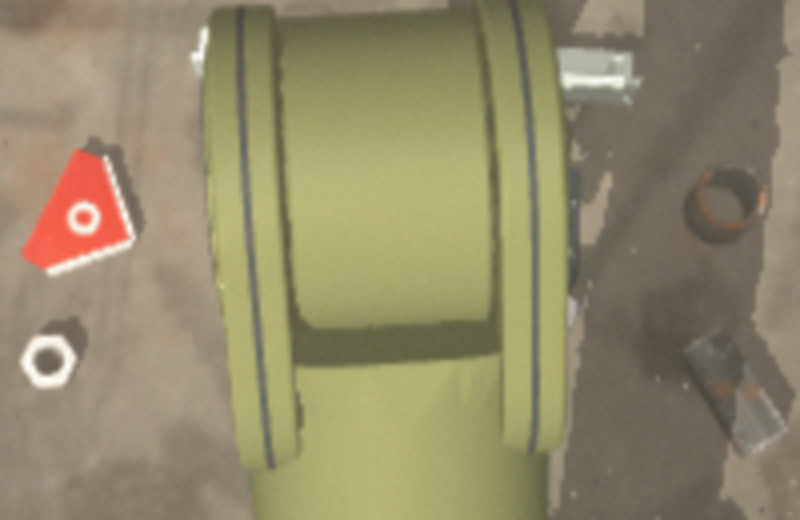

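The block has turned 16° and moved 19 mm to the right. Next is the near-right corner: up over the block, then down beside it.

{"name": "move_arm", "arguments": {
  "series": [
    [0,2,0,0],
    [0,0,5,0],
    [0,0,3,0],
    [-3.2,-3.3,0,0],
    [-3.2,-3.3,0,0]
  ]
}}

```text
clock: 4.05
eef_pos: [481.7, 4.7, 95.8]
tcp_rot: [[-0.998, 0.004, 0.058], [-0.058, -0.0, -0.998], [-0.004, -1.0, 0.0]]
wrist_force: [-0.2, -0.2, -0.6]
grip_width: 0.005
```

{"name": "move_arm", "arguments": {
  "series": [
    [-3.2,-3.3,0,0],
    [-2.8,-3.0,0,0],
    [0,0,-4,0],
    [0,0,-4,0],
    [0,0,0,0]
  ]
}}

```text
clock: 4.55
eef_pos: [425.2, -60.3, 48.3]
tcp_rot: [[-0.998, -0.013, 0.057], [-0.057, -0.002, -0.998], [0.013, -1.0, 0.001]]
wrist_force: [0.7, 0.4, 1.0]
grip_width: 0.004
```

```bash
python3 - <<'E'
from cell import env
from h import *
s=env.get_image("scene");crop(s,210,170,430,320,3.6,"pics/s4.png")
print(env.get_state()["eef_pos"])
E
```

```text
[425.45235266 -59.86896595  48.89183017]
```

View pics/s4.png

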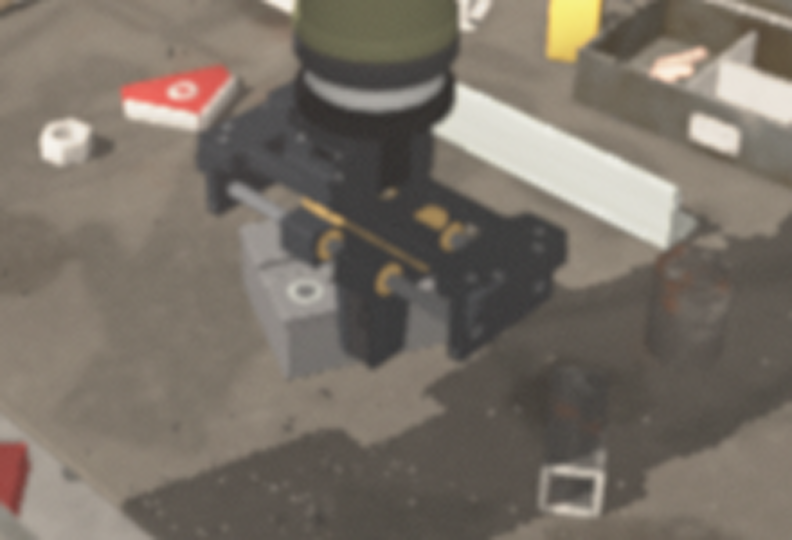

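```bash
python3 - <<'E'
from cell import env
import numpy as np
s=env.get_state();print(np.round(s["joint_positions"],1),s["wrist_force"],s["torque"])
E
```

```text
[   2.7   48.5   -1.5  130.    29.1    2.5 -114.1] [0.30785817 0.67277495 0.72330702] [ 0.01777391  0.01519308 -0.01732102]
```

Joint 6 is at its lower limit (about 2.5°), so this spot is too close to the base to go lower. I'll back off, choose a contact slightly farther out, and go down there.

{"name": "move_arm", "arguments": {
  "series": [
    [1.5,0,0,0],
    [0,0,-1.5,0],
    [0,0,-1.5,0],
    [0,0,0,0],
    [0,0,0,0]
  ]
}}

```text
clock: 5.1
eef_pos: [442.2, -59.7, 25.4]
tcp_rot: [[-0.998, -0.014, 0.057], [-0.057, -0.002, -0.998], [0.014, -1.0, 0.001]]
wrist_force: [-0.1, -0.1, 0.2]
grip_width: 0.003
```

```bash
python3 - <<'E'
from cell import env
import numpy as np
s=env.get_state();print(np.round(s["joint_positions"],1),s["eef_pos"])
E
```

```text
[   3.    51.6   -2.1  127.2   42.2    2.7 -127.3] [442.16926853 -59.73229397  25.38903119]
```

{"name": "move_arm", "arguments": {
  "series": [
    [0,1.0,0,0],
    [0,0.8,0,0],
    [0.1,0.6,0,0],
    [0.1,0.6,0,0],
    [0.1,0.6,0,0]
  ]
}}

```text
clock: 5.6
eef_pos: [442.6, -27.9, 25.3]
tcp_rot: [[-0.998, -0.019, 0.053], [-0.053, -0.009, -0.999], [0.02, -1.0, 0.008]]
wrist_force: [-4.7, -8.4, 4.2]
grip_width: 0.003
```

{"name": "move_arm", "arguments": {
  "series": [
    [0.1,0.6,0,0],
    [0.1,0.6,0,0],
    [0.1,0.6,0,0],
    [0.1,0.6,0,0],
    [0,0,0,0]
  ]
}}

```text
clock: 6.1
eef_pos: [446.2, -2.7, 25.3]
tcp_rot: [[-0.998, -0.02, 0.055], [-0.055, -0.008, -0.998], [0.02, -1.0, 0.006]]
wrist_force: [-4.1, -4.6, 4.3]
grip_width: 0.005
```

```bash
python3 - <<'E'
from cell import env
from h import *
print(env.get_state()["eef_pos"])
s=env.get_image("scene");crop(s,210,170,430,320,3.6,"pics/s5.png")
s=env.get_image("top");crop(s,225,155,425,285,4,"pics/t5.png")
E
```

```text
[446.17042104  -2.69865406  25.25314875]
```

View pics/s5.png

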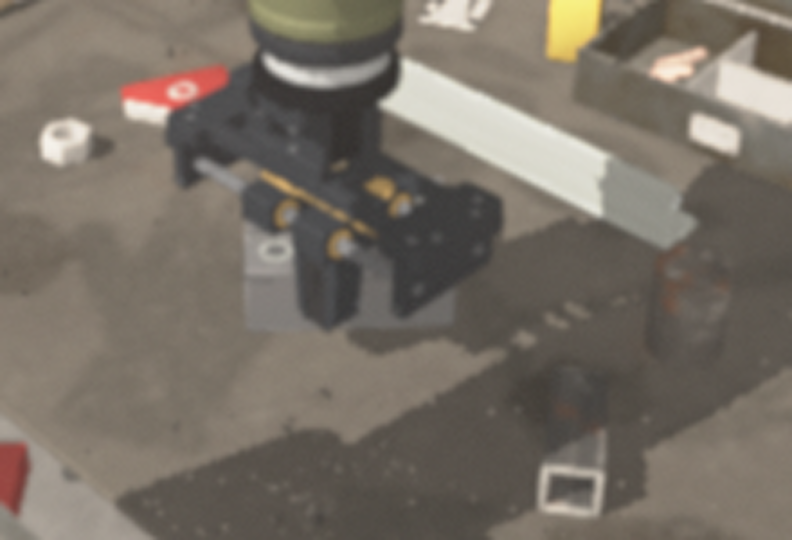

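View pics/t5.png

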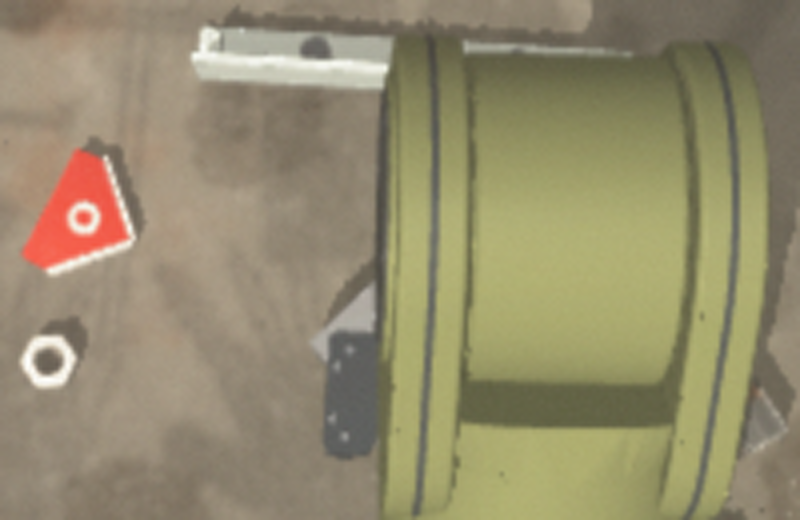

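```bash
python3 - <<'E'
from h import *
from cell import env
s=env.get_image("scene");t=env.get_image("top")
A,B,C,D=(1,1),(1,-1),(-1,-1),(-1,1)
k=lambda uv,c,z:(s,SC(uv),(*c,z))
fitblock([k((246,328),C,0),k((246,278),C,45),k((454,326),B,0),(t,TC((313,345)),(*D,45))],(490,31,-40))
E
```

```text
block [497.4  35.  -39.7] rms 0.96 moved [2.2 3.7] to turn -47.2 fence xf,yf -161.7 -19.8
A,B,C,D [[572.3, 31.3], [514.8, -37.9], [422.4, 38.7], [479.9, 108.0]]
```

The block has now turned 35° and its centre is only about 4 mm from the start; 47° remain. Next, the far corner again.

{"name": "move_arm", "arguments": {
  "series": [
    [0,-2,0,0],
    [0,0,4,0],
    [0,0,4,0],
    [3.4,2.3,0,0],
    [3.5,2.4,0,0]
  ]
}}

```text
clock: 6.8
eef_pos: [518.2, 27.0, 106.8]
tcp_rot: [[-0.998, -0.015, 0.055], [-0.055, 0.0, -0.998], [0.015, -1.0, -0.001]]
wrist_force: [1.2, -0.1, -0.5]
grip_width: 0.005
```

{"name": "move_arm", "arguments": {
  "series": [
    [3.5,2.4,0,0],
    [3.5,2.4,0,0],
    [0,0,-4,0],
    [0,0,-5,0],
    [0,0,0,0]
  ]
}}

```text
clock: 7.3
eef_pos: [582.2, 74.4, 8.8]
tcp_rot: [[-0.998, -0.029, 0.059], [-0.059, -0.003, -0.998], [0.029, -1.0, 0.002]]
wrist_force: [-0.6, -0.4, -0.3]
grip_width: 0.004
```

```bash
python3 - <<'E'
from cell import env
from h import *
print(env.get_state()["eef_pos"])
s=env.get_image("scene");crop(s,210,170,430,320,3.6,"pics/s6.png")
A,B,C,D=(1,1),(1,-1),(-1,-1),(-1,1)
E
```

```text
[582.24902754  74.44700472   8.82295783]
```

View pics/s6.png

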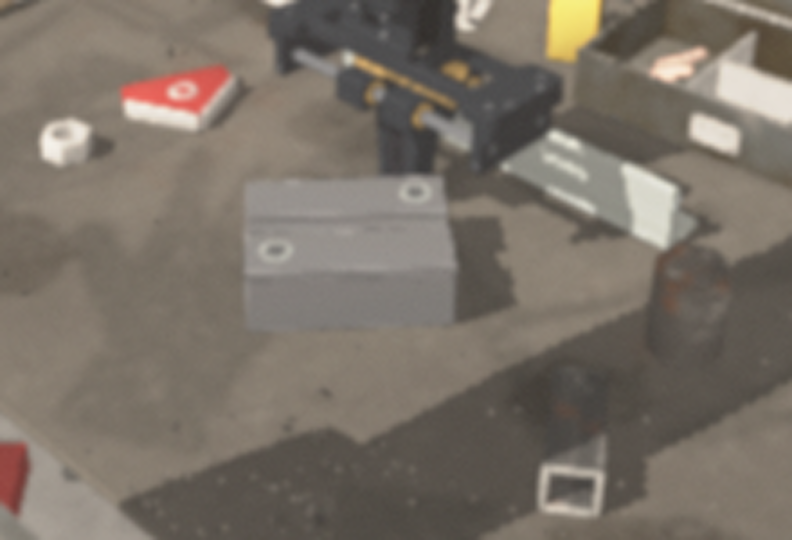

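{"name": "move_arm", "arguments": {
  "series": [
    [-0.5,-0.6,0.5,0],
    [-0.4,-0.5,0,0],
    [-0.4,-0.5,0,0],
    [-0.4,-0.5,0,0],
    [-0.4,-0.4,0,0]
  ]
}}

```text
clock: 7.85
eef_pos: [570.6, 51.9, 21.5]
tcp_rot: [[-0.998, -0.006, 0.058], [-0.058, 0.003, -0.998], [0.006, -1.0, -0.003]]
wrist_force: [7.2, 3.5, 2.9]
grip_width: 0.0
```

{"name": "move_arm", "arguments": {
  "series": [
    [-0.5,-0.4,0,0],
    [-0.5,-0.4,0,0],
    [-0.5,-0.4,0,0],
    [-0.5,-0.3,0,0],
    [-0.5,-0.3,0,0]
  ]
}}

```text
clock: 8.35
eef_pos: [547.1, 33.4, 21.4]
tcp_rot: [[-0.998, -0.004, 0.057], [-0.057, 0.002, -0.998], [0.004, -1.0, -0.002]]
wrist_force: [7.6, 0.2, 3.8]
grip_width: 0.005
```

```bash
python3 - <<'E'
from cell import env
from h import *
print(env.get_state()["eef_pos"])
s=env.get_image("scene");crop(s,210,170,430,320,3.6,"pics/s7.png")
E
```

```text
[547.1480633   33.35995399  21.43488862]
```

View pics/s7.png

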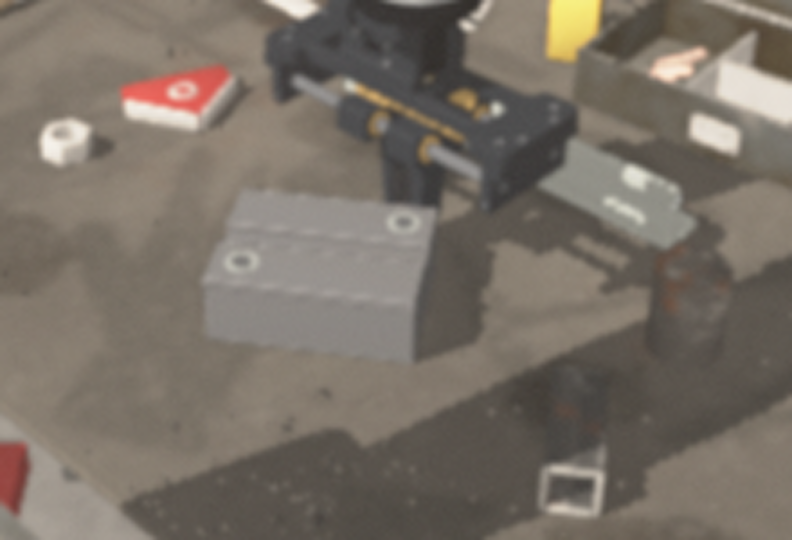

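```bash
python3 - <<'E'
from h import *
from cell import env
s=env.get_image("scene")
A,B,C,D=(1,1),(1,-1),(-1,-1),(-1,1)
k=lambda uv,c,z:(s,SC(uv),(*c,z))
fitblock([k((238,188),D,45),k((206,283),C,45),k((418,303),B,45),k((437,208),A,45),k((209,339),C,0),k((414,361),B,0)],(490,31,-50))
E
```

```text
block [474.6  30.1 -52.1] rms 0.57 moved [-20.6  -1.2] to turn -34.8 fence xf,yf -184.7 -23.5
A,B,C,D [[547.0, 10.4], [476.0, -44.9], [402.2, 49.7], [473.2, 105.1]]
```

35° still to turn, but the near corner C is now too close to the base to reach. I'll use the near short side at corner D (pushes forward and right), then the far short side at corner B.

{"name": "move_arm", "arguments": {
  "series": [
    [1.6,1.2,0,0],
    [0,0,4,0],
    [0,0,3.5,0],
    [-3,2.2,0,0],
    [-3,2.2,0,0]
  ]
}}

```text
clock: 8.95
eef_pos: [498.6, 87.8, 95.9]
tcp_rot: [[-0.999, -0.011, 0.053], [-0.053, -0.0, -0.999], [0.011, -1.0, -0.0]]
wrist_force: [-0.6, 1.5, -0.3]
grip_width: 0.004
```

{"name": "move_arm", "arguments": {
  "series": [
    [-3,2.2,0,0],
    [-2.9,2.2,0,0],
    [0,0,-4,0],
    [0,0,-3.5,0],
    [0,0,0,0]
  ]
}}

```text
clock: 9.45
eef_pos: [436.9, 131.8, 17.1]
tcp_rot: [[-0.998, -0.02, 0.059], [-0.059, -0.005, -0.998], [0.02, -1.0, 0.004]]
wrist_force: [0.1, -0.3, 0.0]
grip_width: 0.005
```

```bash
python3 - <<'E'
from cell import env
from h import *
print(env.get_state()["eef_pos"])
s=env.get_image("scene");crop(s,190,170,410,320,3.6,"pics/s8.png")
t=env.get_image("top");crop(t,225,155,425,285,4,"pics/t8.png")
E
```

```text
[436.9364726  131.84716542  17.08262334]
```

View pics/s8.png

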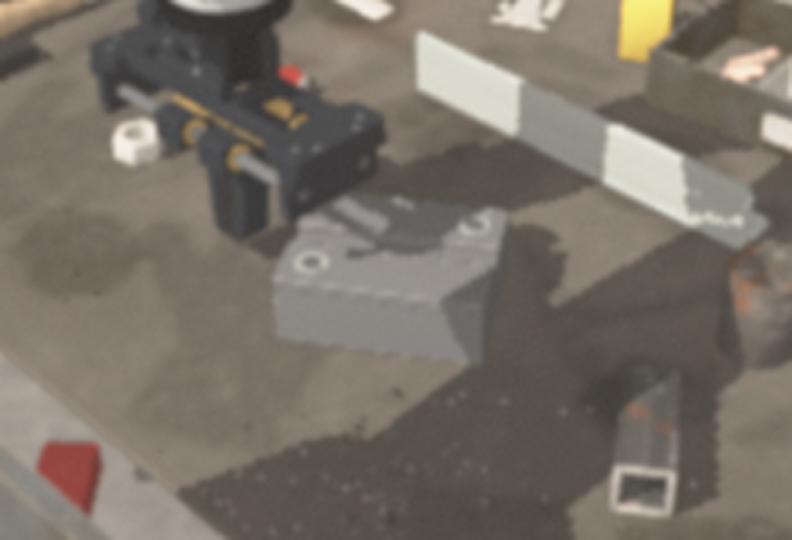

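View pics/t8.png

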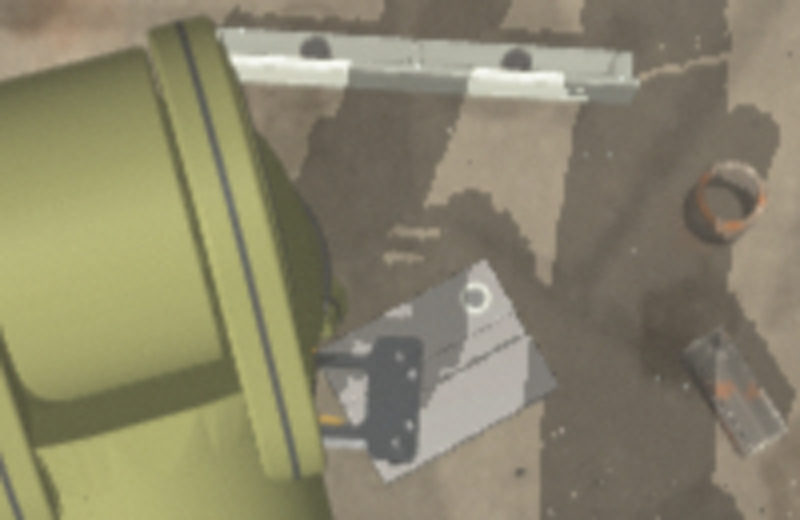

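{"name": "move_arm", "arguments": {
  "series": [
    [0.9,-0.4,0,0],
    [0.9,-0.9,0,0],
    [0.4,-0.5,0,0],
    [0.3,-0.5,0,0],
    [0.3,-0.5,0,0]
  ]
}}

```text
clock: 10.05
eef_pos: [468.3, 108.6, 21.4]
tcp_rot: [[-0.998, -0.011, 0.06], [-0.06, 0.007, -0.998], [0.01, -1.0, -0.008]]
wrist_force: [-1.0, 8.1, 3.5]
grip_width: 0.005
```

{"name": "move_arm", "arguments": {
  "series": [
    [0.3,-0.5,0,0],
    [0.3,-0.5,0,0],
    [0.2,-0.5,0,0],
    [0.2,-0.5,0,0],
    [0,0,0,0]
  ]
}}

```text
clock: 10.55
eef_pos: [479.3, 87.2, 21.4]
tcp_rot: [[-0.998, -0.01, 0.058], [-0.058, 0.005, -0.998], [0.009, -1.0, -0.006]]
wrist_force: [0.9, 5.1, 2.3]
grip_width: 0.005
```

```bash
python3 - <<'E'
from cell import env
from h import *
print(env.get_state()["eef_pos"])
s=env.get_image("scene");crop(s,210,170,430,320,3.6,"pics/s9.png")
t=env.get_image("top");crop(t,225,155,425,285,4,"pics/t9.png")
E
```

```text
[479.28363108  87.21482175  21.36986518]
```

View pics/s9.png

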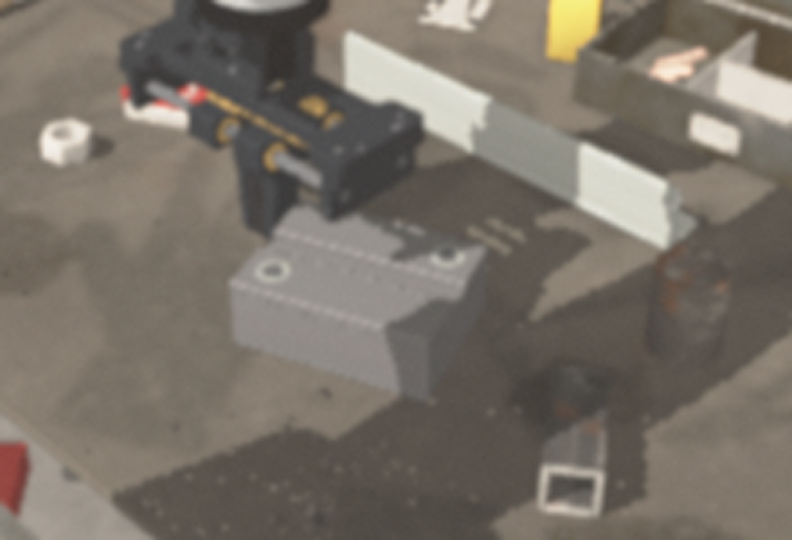

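View pics/t9.png

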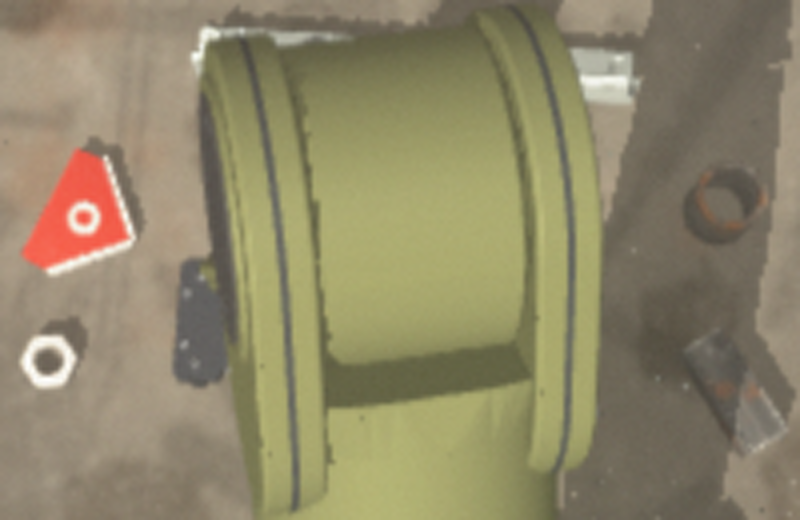

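```bash
python3 - <<'E'
from h import *
from cell import env
s=env.get_image("scene")
A,B,C,D=(1,1),(1,-1),(-1,-1),(-1,1)
k=lambda uv,c,z:(s,SC(uv),(*c,z))
fitblock([k((232,285),C,45),k((439,340),B,45),k((488,247),A,45),k((235,343),C,0),k((434,401),B,0)],(480,10,-70))
E
```

```text
block [ 4.772e+02 -4.000e-01 -6.580e+01] rms 0.58 moved [-18.  -31.7] to turn -21.1 fence xf,yf -183.8 -54.1
A,B,C,D [[542.9, -36.7], [460.8, -73.6], [411.6, 35.8], [493.7, 72.7]]
```

21° remain. The block sits about 18 mm nearer the robot than at the start, and joint 6 is near its singularity at this wrist branch. A half turn of the tool gives the same fingertip shape and puts joint 7 where the wrist can flip for closer reach. I'll lift and turn.

{"name": "move_arm", "arguments": {
  "series": [
    [-0.8,1.8,0,0],
    [0,0,4.5,0],
    [0,0,4.5,-0.15],
    [0,0,0,-0.15],
    [0,0,0,-0.15]
  ]
}}

```text
clock: 11.2
eef_pos: [469.9, 101.9, 112.2]
tcp_rot: [[-0.921, -0.01, -0.39], [0.39, 0.008, -0.921], [0.013, -1.0, -0.003]]
wrist_force: [-0.2, 0.1, -0.5]
grip_width: 0.005
```

{"name": "move_arm", "arguments": {
  "series": [
    [0,-3,0,-0.15],
    [0,-3,0,-0.15],
    [0,-3,0,-0.15],
    [0,-3,0,-0.15],
    [0,-3,0,-0.15]
  ]
}}

```text
clock: 11.7
eef_pos: [468.7, -49.0, 110.8]
tcp_rot: [[-0.408, -0.006, -0.913], [0.913, 0.015, -0.409], [0.016, -1.0, -0.001]]
wrist_force: [0.7, 0.3, 0.2]
grip_width: 0.006
```

```bash
python3 - <<'E'
from cell import env
import numpy as np
s=env.get_state();print(np.round(s["joint_positions"],1),s["eef_pos"])
E
```

```text
[   0.6   41.7    0.5  122.    -4.    16.6 -151. ] [468.65816467 -48.98026773 110.82060366]
```

The turn took joint 7 the wrong way (now −151°), so I'll go round the other way.

{"name": "move_arm", "arguments": {
  "series": [
    [0,0,0,0.15],
    [0,0,0,0.15],
    [0,0,0,0.15],
    [0,0,0,0.15],
    [0,0,0,0.15]
  ]
}}

```text
clock: 12.2
eef_pos: [468.7, -48.2, 110.8]
tcp_rot: [[-0.926, -0.013, -0.378], [0.378, 0.006, -0.926], [0.014, -1.0, -0.0]]
wrist_force: [-0.3, 0.5, 0.4]
grip_width: 0.01
```

{"name": "move_arm", "arguments": {
  "series": [
    [0,0,0,0.15],
    [0,0,0,0.15],
    [0,0,0,0.15],
    [0,0,0,0.15],
    [0,0,0,0.15]
  ]
}}

```text
clock: 12.7
eef_pos: [468.8, -48.4, 110.9]
tcp_rot: [[-0.935, -0.013, 0.354], [-0.354, -0.006, -0.935], [0.014, -1.0, 0.001]]
wrist_force: [-1.2, -0.6, -0.1]
grip_width: 0.005
```

{"name": "move_arm", "arguments": {
  "series": [
    [0,0,0,0.15],
    [0,0,0,0.15],
    [0,0,0,0.15],
    [0,0,0,0.15],
    [0,0,0,0.15]
  ]
}}

```text
clock: 13.2
eef_pos: [468.9, -48.6, 110.9]
tcp_rot: [[-0.443, -0.005, 0.897], [-0.897, -0.015, -0.443], [0.016, -1.0, 0.002]]
wrist_force: [-0.4, 0.2, 0.7]
grip_width: 0.007
```

{"name": "move_arm", "arguments": {
  "series": [
    [0,0,0,0.15],
    [0,0,0,0.15],
    [0,0,0,0.15],
    [0,0,0,0.15],
    [0,0,0,0.15]
  ]
}}

```text
clock: 13.7
eef_pos: [469.0, -48.9, 110.9]
tcp_rot: [[0.287, 0.006, 0.958], [-0.958, -0.016, 0.287], [0.017, -1.0, 0.001]]
wrist_force: [-0.2, 0.4, -0.0]
grip_width: 0.006
```

{"name": "move_arm", "arguments": {
  "series": [
    [0,0,0,0.15],
    [0,0,0,0.15],
    [0,0,0,0.15],
    [0,0,0,0.15],
    [0,0,0,0.15]
  ]
}}

```text
clock: 14.2
eef_pos: [468.9, -49.1, 110.8]
tcp_rot: [[0.863, 0.015, 0.505], [-0.505, -0.01, 0.863], [0.017, -1.0, -0.001]]
wrist_force: [-0.6, 0.4, 0.4]
grip_width: 0.005
```

{"name": "move_arm", "arguments": {
  "series": [
    [0,0,0,0.15],
    [0,0,0,0.15],
    [0,0,0,0.15],
    [0,0,0,0.14],
    [0,0,0,0]
  ]
}}

```text
clock: 14.7
eef_pos: [468.9, -49.0, 110.4]
tcp_rot: [[0.998, 0.016, -0.054], [0.054, -0.0, 0.999], [0.016, -1.0, -0.001]]
wrist_force: [0.3, 0.3, 0.6]
grip_width: 0.01
```

```bash
python3 - <<'E'
from cell import env
import numpy as np
s=env.get_state();print(np.round(s["joint_positions"],1),s["eef_pos"])
E
```

```text
[ 31.9  51.1 -54.3 121.7  66.2  43.9  26.2] [468.89386556 -49.01411144 110.44230157]
```

The controller found a posture with more joint margin (j6 = 44°). Now to a place beside the block's robot side.

{"name": "move_arm", "arguments": {
  "series": [
    [-3,0,0,0],
    [-3,0,0,0],
    [-1,0,-2,0],
    [0,0,-3,0],
    [0,0,0,0]
  ]
}}

```text
clock: 15.2
eef_pos: [397.7, -48.5, 58.2]
tcp_rot: [[0.999, 0.011, -0.053], [0.053, -0.0, 0.999], [0.011, -1.0, -0.001]]
wrist_force: [-0.6, 0.4, -0.1]
grip_width: 0.004
```

```bash
python3 - <<'E'
from cell import env
from h import *
s=env.get_state();print(np.round(s["joint_positions"],1),s["eef_pos"])
s=env.get_image("scene");crop(s,190,170,410,320,3.6,"pics/s10.png")
t=env.get_image("top");crop(t,225,155,425,285,4,"pics/t10.png")
E
```

```text
[ 29.1  54.8 -49.1 134.5  87.7  38.2   1.9] [397.68974695 -48.47082025  58.19721569]
```

View pics/s10.png

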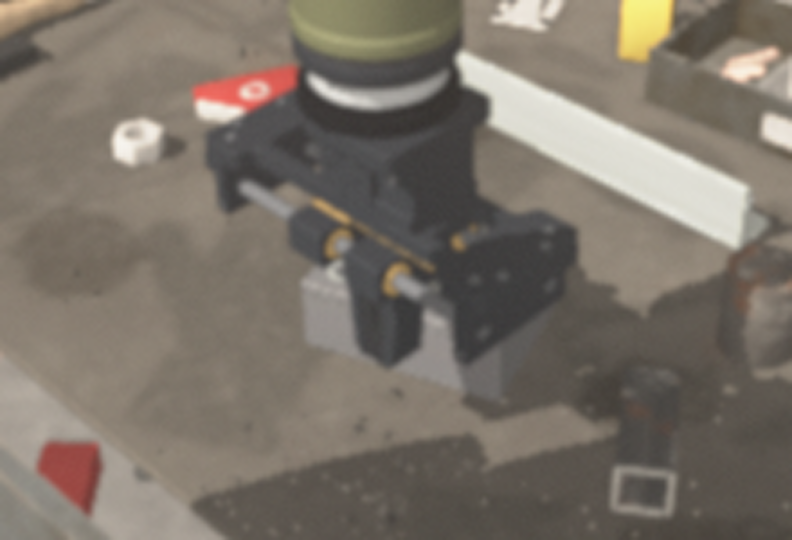

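View pics/t10.png

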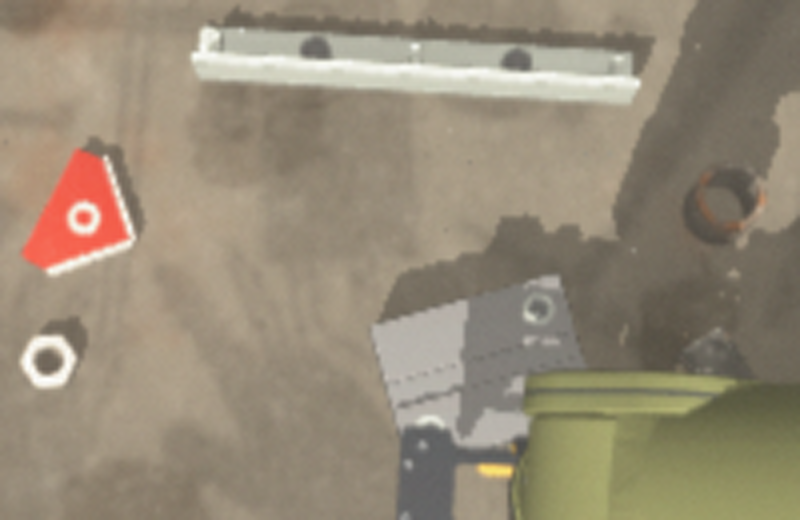

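```bash
python3 - <<'E'
from h import *
from cell import env
s=env.get_image("scene");t=env.get_image("top")
A,B,C,D=(1,1),(1,-1),(-1,-1),(-1,1)
SK=lambda a:np.array(a)/3.6+[190,170]-.36
fitblock([(t,TC((373,325)),(*D,45)),(t,TC((560,275)),(*A,45)),(s,SK((307,344)),(*C,0)),(s,SK((303,285)),(*C,45)),(s,SK((507,400)),(*B,0))],(480,0,-66))
E
```

```text
block [476.9  -1.1 -66.8] rms 0.66 moved [-18.3 -32.4] to turn -20.1 fence xf,yf -184.2 -54.7
A,B,C,D [[541.9, -38.5], [459.1, -74.0], [411.9, 36.3], [494.6, 71.8]]
```

{"name": "move_arm", "arguments": {
  "series": [
    [0,0,-3.4,0],
    [0,2.5,0,0],
    [0,2.5,0,0],
    [0,0,0,0],
    [0,0,0,0]
  ]
}}

```text
clock: 15.9
eef_pos: [399.8, 2.4, 26.3]
tcp_rot: [[0.998, 0.017, -0.056], [0.056, 0.001, 0.998], [0.017, -1.0, -0.0]]
wrist_force: [-0.6, 0.4, -0.3]
grip_width: 0.004
```

{"name": "move_arm", "arguments": {
  "series": [
    [0.7,0.2,0,0],
    [0.6,0.2,0,0],
    [0.6,0.2,0,0],
    [0.6,0.2,0,0],
    [0.6,0.2,0,0]
  ]
}}

```text
clock: 16.4
eef_pos: [425.7, 12.0, 25.7]
tcp_rot: [[0.998, 0.007, -0.057], [0.057, 0.002, 0.998], [0.007, -1.0, 0.001]]
wrist_force: [-11.2, 0.5, 8.1]
grip_width: 0.005
```

```bash
python3 - <<'E'
from cell import env
from h import *
s=env.get_state();print(np.round(s["joint_positions"],1),s["eef_pos"])
s=env.get_image("scene");crop(s,190,170,410,320,3.6,"pics/s11.png")
t=env.get_image("top");crop(t,225,155,425,285,4,"pics/t11.png")
E
```

```text
[ 21.1  59.9 -49.4 130.3  89.1  41.   -4.4] [425.6615539   11.97221839  25.74262048]
```

View pics/s11.png

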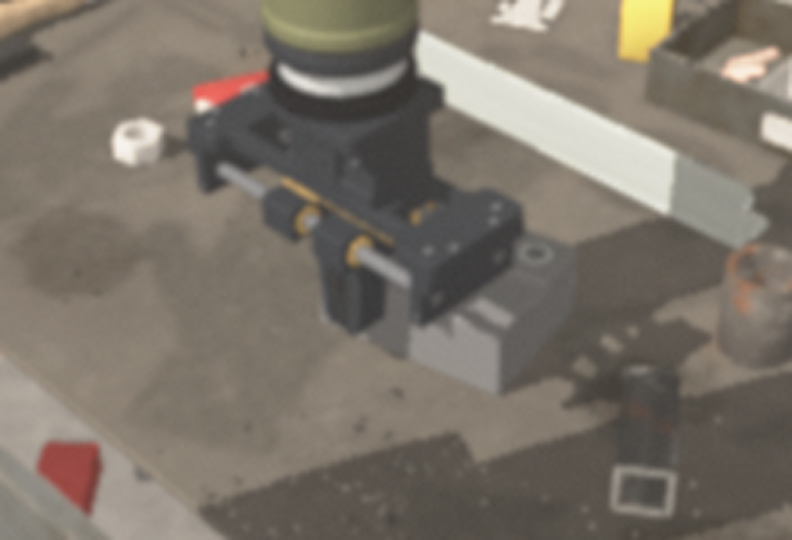

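View pics/t11.png

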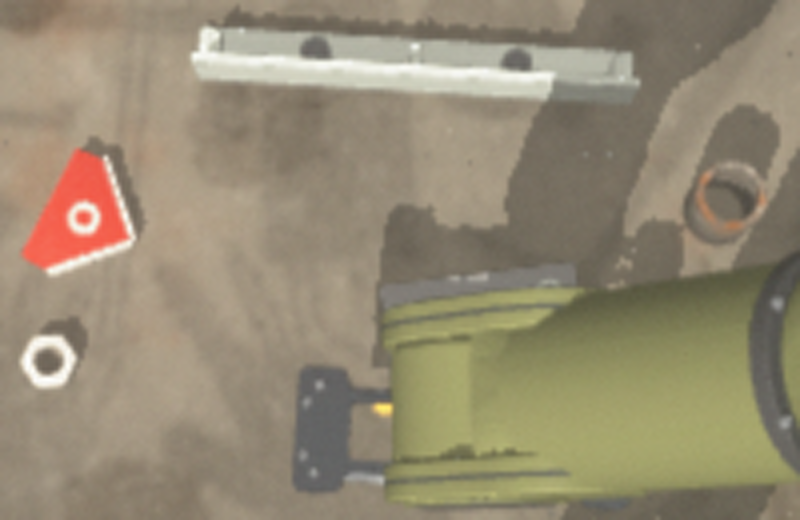

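```bash
python3 - <<'E'
from h import *
from cell import env
s=env.get_image("scene");t=env.get_image("top")
A,B,C,D=(1,1),(1,-1),(-1,-1),(-1,1)
SK=lambda a:np.array(a)/3.6+[190,170]-.36
fitblock([(t,TC((381,286)),(*D,45)),(t,TC((576,264)),(*A,45)),(s,SK((502,336)),(*B,45)),(s,SK((502,393)),(*B,0)),(s,SK((577,253)),(*A,45))],(480,0,-76))
E
```

```text
block [ 4.894e+02  1.000e-01 -7.600e+01] rms 0.83 moved [ -5.8 -31.2] to turn -10.9 fence xf,yf -171.5 -54.2
A,B,C,D [[547.6, -47.3], [460.3, -69.1], [431.2, 47.4], [518.6, 69.2]]
```

{"name": "move_arm", "arguments": {
  "series": [
    [0.5,0.1,0,0],
    [0.5,0.1,0,0],
    [0.5,0.1,0,0],
    [0.4,0,0,0],
    [0,0,0,0]
  ]
}}

```text
clock: 17.1
eef_pos: [447.0, 16.3, 25.8]
tcp_rot: [[0.998, 0.011, -0.057], [0.057, 0.004, 0.998], [0.011, -1.0, 0.003]]
wrist_force: [-6.6, 2.8, 2.4]
grip_width: 0.006
```

```bash
python3 - <<'E'
from cell import env
from h import *
s=env.get_state();print(np.round(s["joint_positions"],1),s["eef_pos"])
s=env.get_image("scene");crop(s,190,170,410,320,3.6,"pics/s12.png")
t=env.get_image("top");crop(t,225,155,425,285,4,"pics/t12.png")
E
```

```text
[ 20.8  59.9 -49.  127.   85.8  40.8   0.2] [446.99285639  16.30090091  25.82268965]
```

View pics/s12.png

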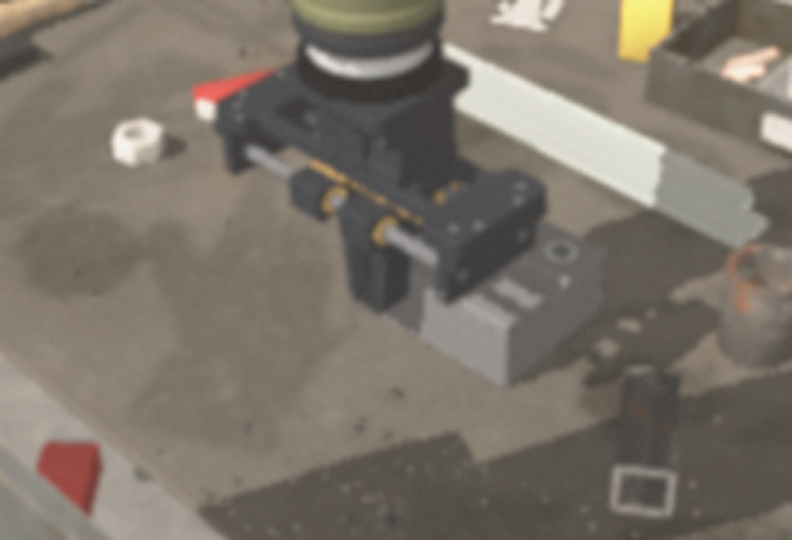

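View pics/t12.png

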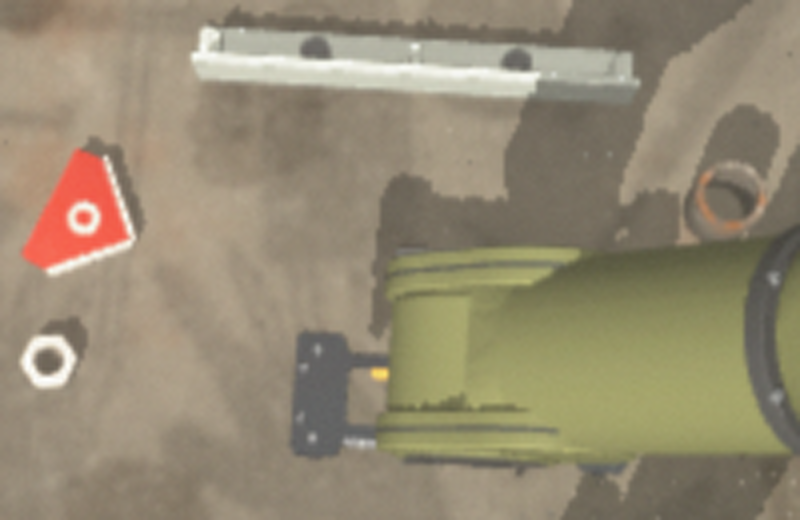

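{"name": "move_arm", "arguments": {
  "series": [
    [-2,0,0,0],
    [-2.5,-1,0,0],
    [0,-1,0,0],
    [0,0,0,0],
    [0,0,0,0]
  ],
  "fingers": 0.6
}}

```text
clock: 17.7
eef_pos: [405.8, -4.7, 25.6]
tcp_rot: [[0.998, 0.017, -0.053], [0.053, 0.001, 0.999], [0.017, -1.0, 0.0]]
wrist_force: [0.2, -0.5, 0.2]
grip_width: 0.433
```

```bash
python3 - <<'E'
from cell import env
from h import *
s=env.get_state();print(np.round(s["joint_positions"],1),s["eef_pos"])
s=env.get_image("scene");crop(s,190,170,410,320,3.6,"pics/s13.png")
t=env.get_image("top");crop(t,225,155,425,285,4,"pics/t13.png")
E
```

```text
[ 22.9  59.9 -49.2 134.2  94.5  41.1  -9.4] [405.84546324  -4.747048    25.61111033]
```

View pics/s13.png

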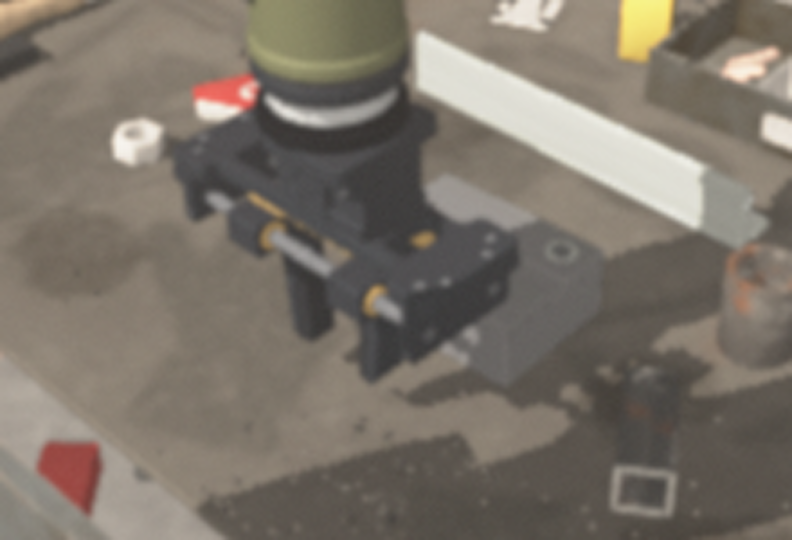

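View pics/t13.png

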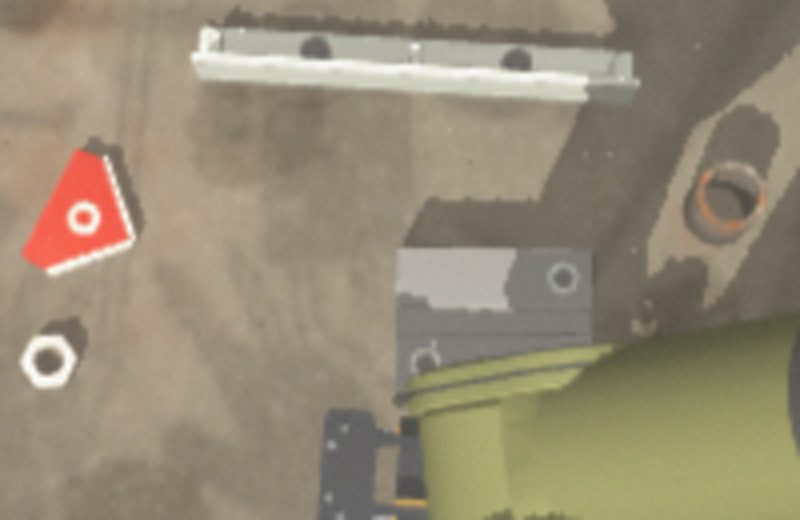

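```bash
python3 - <<'E'
from h import *
from cell import env
s=env.get_image("scene");t=env.get_image("top")
A,B,C,D=(1,1),(1,-1),(-1,-1),(-1,1)
SK=lambda a:np.array(a)/3.6+[190,170]-.36
p=fitblock([(t,TC((397,248)),(*D,45)),(t,TC((593,249)),(*A,45)),(s,SK((507,330)),(*B,45)),(s,SK((509,386)),(*B,0)),(s,SK((602,260)),(*A,45)),(s,SK((441,174)),(*D,45))],(490,0,-82))
a=ray(t,TC((397,248)),45);b=ray(t,TC((592,249)),45);d=b-a;print(np.degrees(np.arctan2(d[1],d[0])))
E
```

```text
block [504.4  -3.  -83.5] rms 1.05 moved [  9.2 -34.3] to turn -3.4 fence xf,yf -156.8 -58.1
A,B,C,D [[555.9, -57.5], [466.5, -67.7], [452.8, 51.5], [542.2, 61.7]]
-83.82375743473463
```

The block is at −83.5° with 3.4° to go, moved 35 mm, clear of the fence. The tool's yaw already matches the fence, so touching the robot-side long face with both open fingers will take out the rest. Approaching gently.

{"name": "move_arm", "arguments": {
  "series": [
    [1.5,0.1,-0.5,0],
    [1.5,0.1,0,0],
    [0.8,0,0,0],
    [0.4,0,0,0],
    [0.4,0,0,0]
  ]
}}

```text
clock: 18.4
eef_pos: [447.9, -2.2, 20.5]
tcp_rot: [[0.998, 0.011, -0.057], [0.057, 0.002, 0.998], [0.011, -1.0, 0.001]]
wrist_force: [-10.2, 0.4, 6.8]
grip_width: 0.599
```

{"name": "move_arm", "arguments": {
  "series": [
    [0.3,0,0,0],
    [0.3,0,0,0],
    [0.2,0,0,0],
    [0,0,0,0],
    [0,0,0,0]
  ]
}}

```text
clock: 18.9
eef_pos: [454.1, -1.2, 20.4]
tcp_rot: [[0.998, 0.009, -0.059], [0.059, 0.004, 0.998], [0.009, -1.0, 0.003]]
wrist_force: [-7.2, 2.6, 3.9]
grip_width: 0.601
```

```bash
python3 - <<'E'
from cell import env
from h import *
s=env.get_state();print(s["wrist_force"],s["torque"],s["eef_pos"],s["tcp_rot"][0])
s=env.get_image("scene");crop(s,190,170,410,320,3.6,"pics/s14.png")
t=env.get_image("top");crop(t,225,155,425,285,4,"pics/t14.png")
E
```

```text
[-7.20201758  2.56409937  3.92669795] [0.60838656 1.32460537 0.10593797] [454.11327452  -1.2191384   20.44630181] [ 0.99823293  0.0088996  -0.05875219]
```

View pics/s14.png

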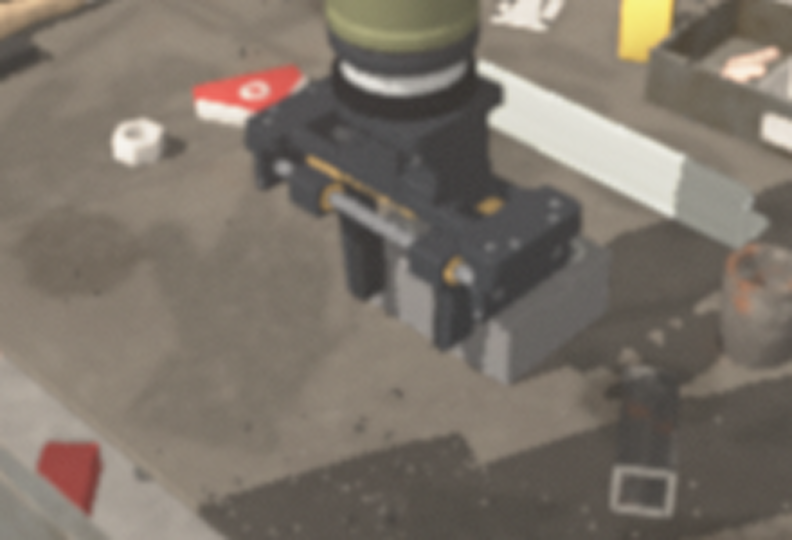

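View pics/t14.png

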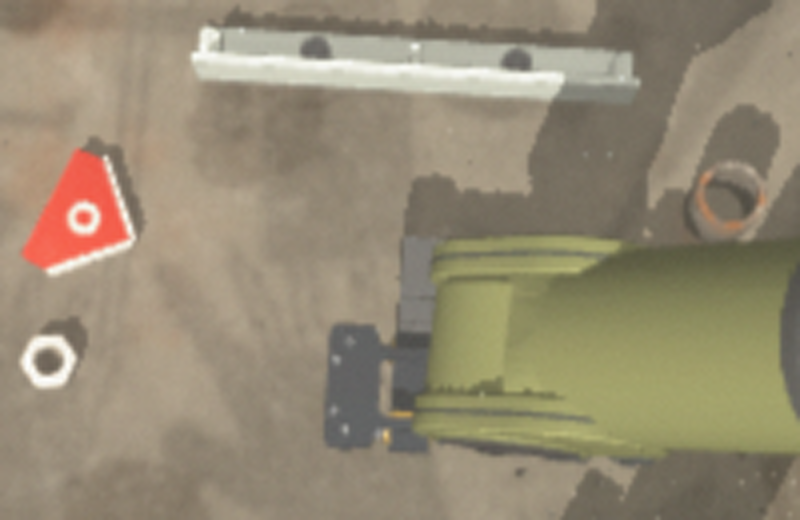

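{"name": "move_arm", "arguments": {
  "series": [
    [0.2,0,0,0],
    [0.2,0,0,0],
    [0,0,0,0],
    [-2,-0.1,0,0],
    [-2.8,-0.2,0,0]
  ]
}}

```text
clock: 19.5
eef_pos: [414.6, -5.1, 20.7]
tcp_rot: [[0.998, 0.017, -0.055], [0.055, 0.002, 0.998], [0.017, -1.0, 0.001]]
wrist_force: [-0.5, 0.6, 0.1]
grip_width: 0.599
```

```bash
python3 - <<'E'
from cell import env
from h import *
s=env.get_state();print(s["wrist_force"],s["eef_pos"])
s=env.get_image("scene");crop(s,190,170,410,320,3.6,"pics/s15.png")
t=env.get_image("top");crop(t,225,155,425,285,4,"pics/t15.png")
E
```

```text
[-0.47639807  0.6297463   0.058053  ] [414.59062281  -5.1327515   20.67116596]
```

View pics/s15.png

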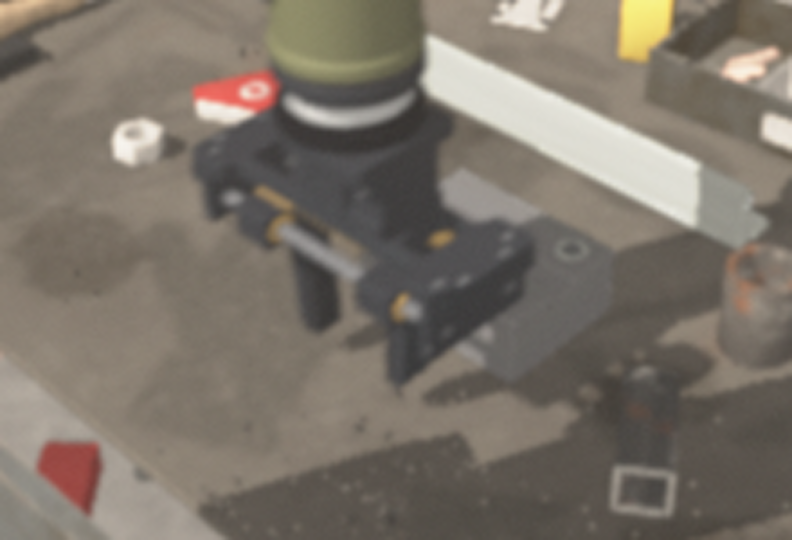

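View pics/t15.png

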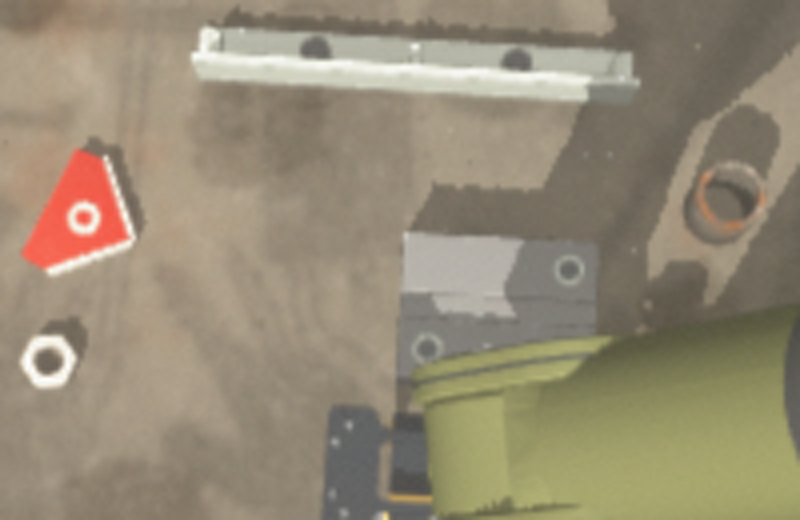

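```bash
python3 - <<'E'
from h import *
from cell import env
s=env.get_image("scene");t=env.get_image("top")
A,B,C,D=(1,1),(1,-1),(-1,-1),(-1,1)
SK=lambda a:np.array(a)/3.6+[190,170]-.36
p=fitblock([(t,TC((404,232)),(*D,45)),(t,TC((599,242)),(*A,45)),(s,SK((514,325)),(*B,45)),(s,SK((511,380)),(*B,0)),(s,SK((614,254)),(*A,45)),(s,SK((462,168)),(*D,45))],(490,0,-82))
a=ray(t,TC((404,232)),45);b=ray(t,TC((599,242)),45);d=b-a;print(np.degrees(np.arctan2(d[1],d[0])))
E
```

```text
block [513.2  -3.8 -86.6] rms 0.7 moved [ 18.  -35.1] to turn -0.3 fence xf,yf -148.0 -59.3
A,B,C,D [[561.6, -61.0], [471.8, -66.3], [464.8, 53.5], [554.6, 58.8]]
-86.50969010892041
```

Square (0.3° off), moved 39 mm, and 103 mm clear of the fence. Now the forward push along the fence normal with two fingers.

{"name": "move_arm", "arguments": {
  "series": [
    [1.5,0.08,0,0],
    [1.5,0.08,0,0],
    [0.8,0.04,0,0],
    [0.5,0.03,0,0],
    [0.5,0.03,0,0]
  ]
}}

```text
clock: 20.2
eef_pos: [457.5, -3.1, 20.5]
tcp_rot: [[0.998, 0.007, -0.056], [0.056, 0.001, 0.998], [0.007, -1.0, 0.0]]
wrist_force: [-14.8, -1.2, 10.6]
grip_width: 0.601
```

{"name": "move_arm", "arguments": {
  "series": [
    [0.7,0.04,0,0],
    [0.7,0.04,0,0],
    [0.7,0.04,0,0],
    [0.7,0.04,0,0],
    [0.7,0.04,0,0]
  ]
}}

```text
clock: 20.7
eef_pos: [491.0, -1.5, 20.4]
tcp_rot: [[0.998, 0.005, -0.057], [0.057, -0.001, 0.998], [0.005, -1.0, -0.001]]
wrist_force: [-14.2, -0.9, 11.8]
grip_width: 0.599
```

{"name": "move_arm", "arguments": {
  "series": [
    [0.7,0.04,0,0],
    [0.7,0.04,0,0],
    [0.7,0.04,0,0],
    [0.7,0.04,0,0],
    [0.6,0.03,0,0]
  ]
}}

```text
clock: 21.2
eef_pos: [525.5, 0.5, 20.3]
tcp_rot: [[0.998, 0.005, -0.057], [0.057, -0.001, 0.998], [0.005, -1.0, -0.001]]
wrist_force: [-13.7, -0.7, 11.1]
grip_width: 0.603
```

```bash
python3 - <<'E'
from cell import env
from h import *
s=env.get_state();print(s["wrist_force"],s["torque"],s["eef_pos"])
s=env.get_image("scene");crop(s,210,150,430,300,3.6,"pics/s16.png")
t=env.get_image("top");crop(t,225,155,425,285,4,"pics/t16.png")
E
```

```text
[-13.72711658  -0.74517846  11.14953182] [-0.14640857  2.55558466 -0.04378173] [525.49889984   0.53499667  20.2818153 ]
```

View pics/s16.png

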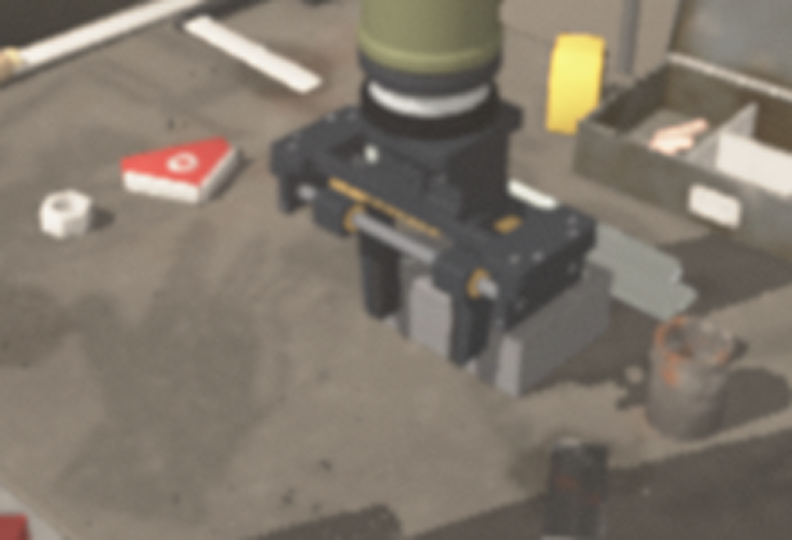

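View pics/t16.png

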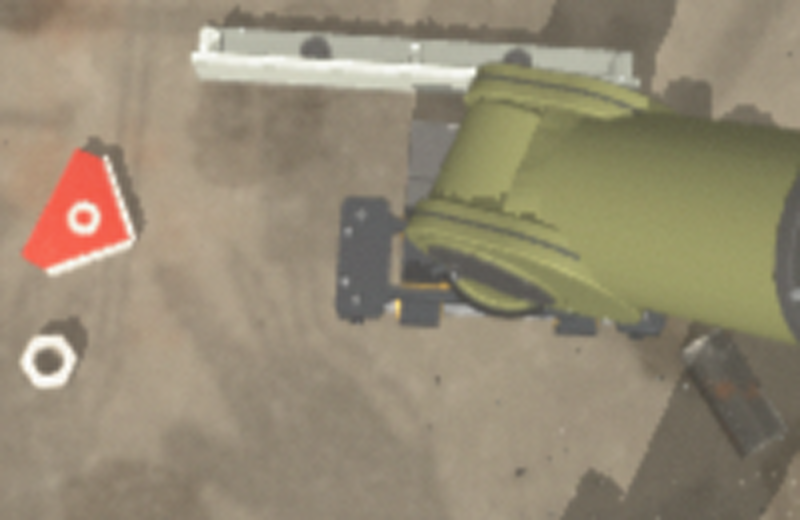

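{"name": "move_arm", "arguments": {
  "series": [
    [0.6,0.03,0,0],
    [0.6,0.03,0,0],
    [0.6,0.03,0,0],
    [0.6,0.03,0,0],
    [0.4,0.02,0,0]
  ]
}}

```text
clock: 21.8
eef_pos: [554.3, 2.0, 20.1]
tcp_rot: [[0.998, 0.006, -0.057], [0.057, -0.001, 0.998], [0.006, -1.0, -0.001]]
wrist_force: [-12.7, -0.2, 9.9]
grip_width: 0.601
```

{"name": "move_arm", "arguments": {
  "series": [
    [0.3,0.02,0,0],
    [0.2,0.01,0,0],
    [0.1,0.01,0,0],
    [0.1,0,0,0],
    [0,0,0,0]
  ]
}}

```text
clock: 22.3
eef_pos: [556.7, 2.2, 20.1]
tcp_rot: [[0.998, -0.001, -0.057], [0.057, -0.003, 0.998], [-0.002, -1.0, -0.003]]
wrist_force: [-20.6, -2.1, 17.0]
grip_width: 0.6
```

Force is up and motion has stopped: the block is on the fence. A little more to seat it flat, then a look.

{"name": "move_arm", "arguments": {
  "series": [
    [0.1,0,0,0],
    [0.1,0,0,0],
    [0.1,0,0,0],
    [0,0,0,0],
    [0,0,0,0]
  ]
}}

```text
clock: 22.8
eef_pos: [556.7, 2.1, 20.1]
tcp_rot: [[0.998, -0.007, -0.058], [0.058, -0.004, 0.998], [-0.007, -1.0, -0.003]]
wrist_force: [-28.2, -0.3, 23.2]
grip_width: 0.599
```

{"name": "move_arm", "arguments": {
  "series": [
    [-1,-0.05,0,0],
    [-2,-0.1,0,0],
    [-3,-0.2,0,0],
    [-4,-0.2,0,0],
    [0,0,4,0]
  ]
}}

```text
clock: 23.3
eef_pos: [461.3, -5.0, 57.4]
tcp_rot: [[0.998, 0.002, -0.058], [0.058, -0.002, 0.998], [0.002, -1.0, -0.002]]
wrist_force: [0.3, -0.7, 0.7]
grip_width: 0.601
```

{"name": "move_arm", "arguments": {
  "series": [
    [-1,-4.5,1,0],
    [-1,-4.8,0,0],
    [-1,-4.8,0,0],
    [-1,-4.8,0,0],
    [0,0,0,0]
  ]
}}

```text
clock: 23.8
eef_pos: [425.9, -200.6, 69.5]
tcp_rot: [[0.999, 0.011, -0.042], [0.042, -0.006, 0.999], [0.011, -1.0, -0.006]]
wrist_force: [0.1, 0.7, -0.3]
grip_width: 0.596
```

```bash
python3 - <<'E'
from cell import env
from h import *
s=env.get_state();print(s["wrist_force"],s["eef_pos"])
s=env.get_image("scene");crop(s,210,150,430,300,3.6,"pics/s17.png")
t=env.get_image("top");crop(t,225,155,425,285,4,"pics/t17.png")
E
```

```text
[ 0.1220474   0.72809854 -0.3244287 ] [ 425.89122631 -200.55675714   69.53508763]
```

View pics/s17.png

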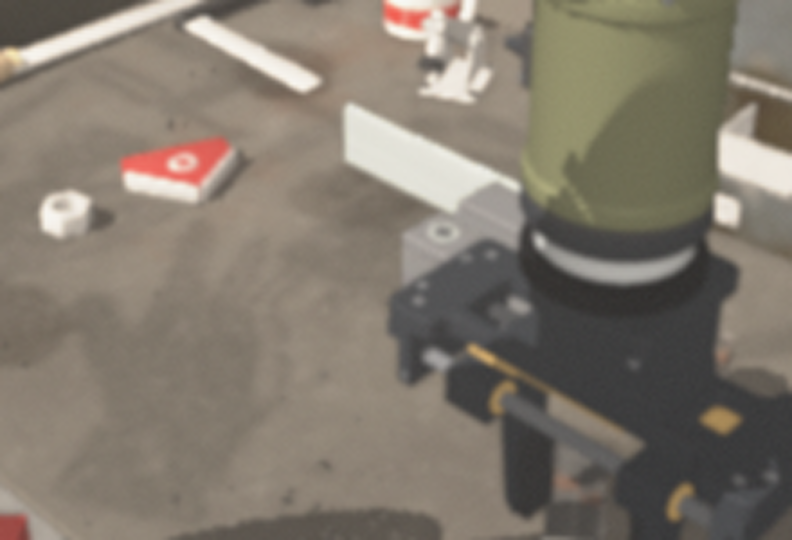

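View pics/t17.png

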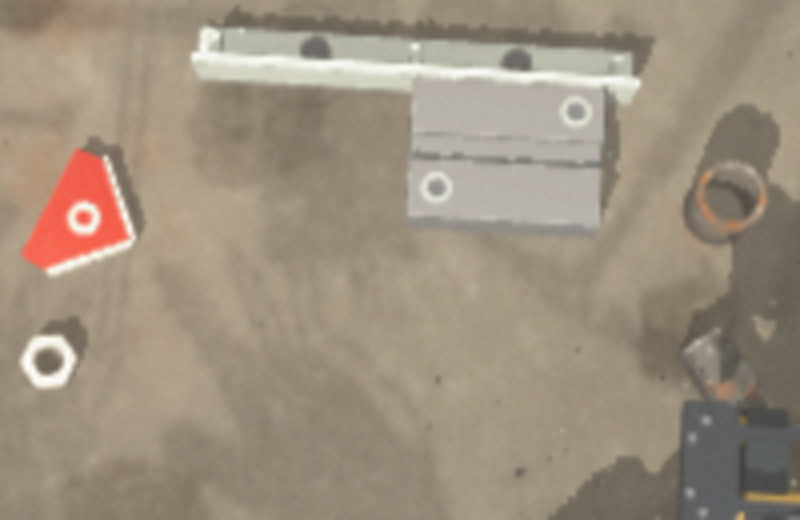

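The top view shows the block against the fence, pixels (413–605, 80), inside its right end at 638. I'll lift the arm clear and check more closely.

{"name": "move_arm", "arguments": {
  "series": [
    [0,0,4,0],
    [0,0,4.5,0],
    [0,-3,4,0],
    [0,-4,3,0],
    [0,-4,0,0]
  ]
}}

```text
clock: 24.4
eef_pos: [433.1, -301.0, 230.3]
tcp_rot: [[0.998, 0.024, -0.061], [0.061, -0.001, 0.998], [0.023, -1.0, -0.003]]
wrist_force: [1.6, -0.0, -0.5]
grip_width: 0.599
```

{"name": "move_arm", "arguments": {
  "series": [
    [-0.5,-4,2,0],
    [-0.5,-4,2,0],
    [-0.5,-4,0,0],
    [-0.5,-4,0,0],
    [0,0,0,0]
  ]
}}

```text
clock: 24.9
eef_pos: [408.4, -466.5, 264.4]
tcp_rot: [[0.999, 0.015, -0.049], [0.049, -0.001, 0.999], [0.015, -1.0, -0.002]]
wrist_force: [0.4, -1.1, -0.8]
grip_width: 0.6
```

```bash
python3 - <<'E'
from cell import env
from h import *
s=env.get_state();print(s["wrist_force"],s["eef_pos"])
s=env.get_image("scene");crop(s,280,170,410,270,6,"pics/s18.png");crop(s,210,150,430,300,3.6,"pics/s18b.png")
t=env.get_image("top");crop(t,315,160,395,220,10,"pics/t18.png");crop(t,225,155,425,285,4,"pics/t18b.png")
E
```

```text
[ 0.38578821 -1.10612856 -0.77958777] [ 408.38663274 -466.50796607  264.42999528]
```

View pics/s18.png

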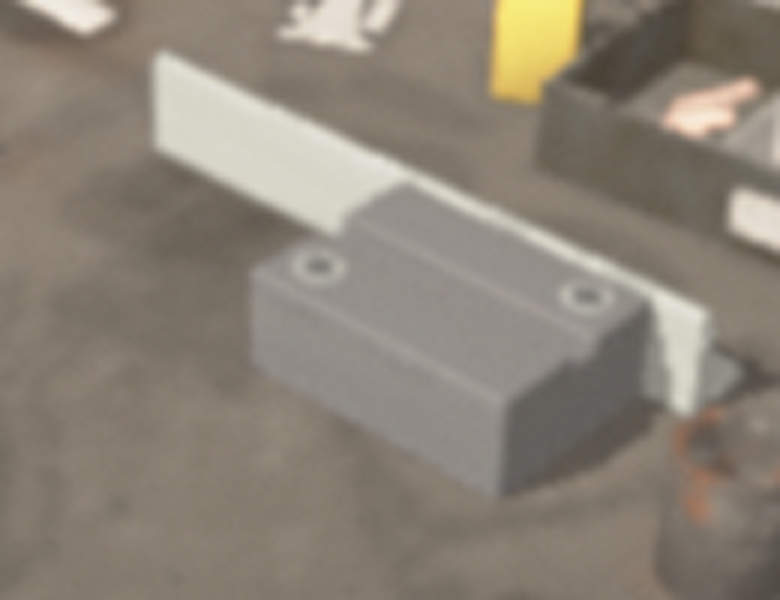

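View pics/t18.png

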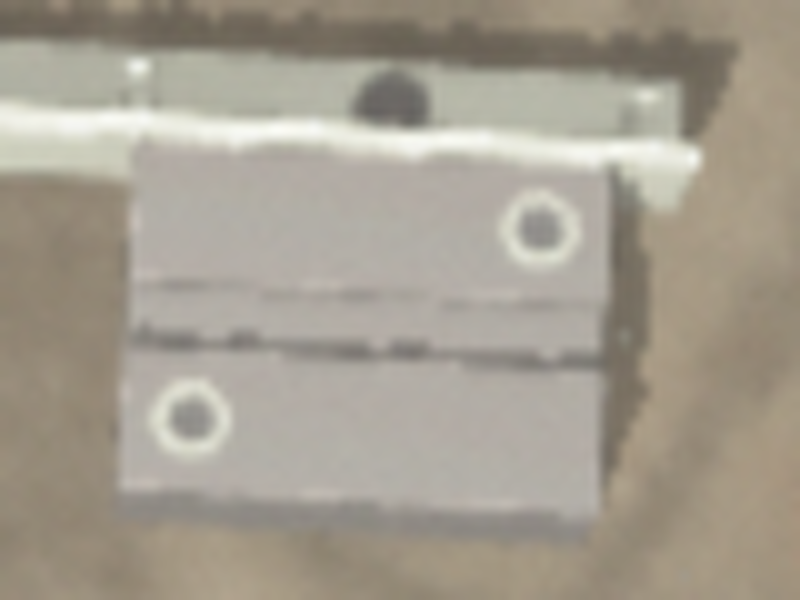

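View pics/t18b.png

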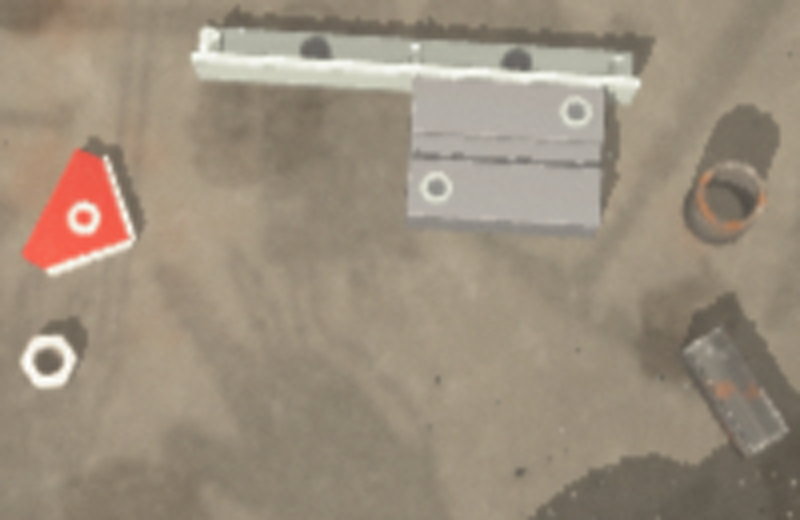

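```bash
python3 - <<'E'
from h import *
from cell import env
s=env.get_image("scene");t=env.get_image("top")
A,B,C,D=(1,1),(1,-1),(-1,-1),(-1,1)
SK=lambda a:np.array(a)/6+[280,170]-.42
TK=lambda a:np.array(a)/10+[315,160]-.45
p=fitblock([(t,TK((133,140)),(*D,45)),(t,TK((612,168)),(*A,45)),(t,TK((122,492)),(*C,45)),(t,TK((602,518)),(*B,45)),(s,SK((253,272)),(*C,45)),(s,SK((507,400)),(*B,45)),(s,SK((503,497)),(*B,0)),(s,SK((253,366)),(*C,0)),(s,SK((405,183)),(*D,45)),(s,SK((652,297)),(*A,45))],(610,0,-87))
print(env.get_state()["clock"]);print(env.finish_job())
E
```

```text
block [613.1   1.2 -86.4] rms 0.56 moved [117.9 -30.1] to turn -0.5 fence xf,yf -48.0 -59.8
A,B,C,D [[661.8, -55.9], [572.0, -61.5], [564.4, 58.2], [654.3, 63.9]]
25.1
the job is handed in; nothing more can be done
None
```

The die block is lying with a long side against the fence, and the job was handed in at 25 s of the 67 s allowed.

**Turning:** I turned it about 82° clockwise in place by pushing corners alternately with the shut fingertips. A light touch with both open fingers took out the last 3°. Before the forward push it was 0.3° off square, about 39 mm from its starting point and about 103 mm clear of the fence.

**Forward push:** I pushed it forward with both fingers until it met the fence, where the wrist force rose to about 28 N along the push (about 37 N in all, including its vertical part). Then I backed the arm away.

**Last checks:**
- **Seating:** both cameras show the block flush along the fence. It reaches from about −120 to 0 mm on the fence's ±140 mm.
- **Bystanders:** the pipe, tube, nut and magnet look unmoved in the pictures from before and after.
- **Disagreement:** the fitted pose gives the block's centre 48 mm from the fence, where flush contact would be 45 mm, and 0.5° off square. That is about my calibration and fence-fit error. The pictures and the contact force both indicate contact.
- **Trouble on the way:** a joint limit kept me from the nearest corner for a while, so I half-turned the tool to reach it.

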